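# Fit heel pieces from behind the cans in a shoe-repair tray

### The arm

A 7-joint arm with a two-finger parallel gripper is mounted at the origin on the work surface. World frame = base frame: x ahead of the robot, y to its left, z up, the work surface at z = 0. Lengths are in m, angles in rad, forces in N, time in s.
With the tool pointing down it reaches from about 0.425 to 0.825 m from the base axis. Payload 3.6 kg.
Tool frame: the origin (TCP) lies at the very end of the fingers, on their centre line; the grasp point (between the pads) lies 19 mm behind it; z points along the fingers, y is the line along which they close (so a half turn about z gives the same grasp; the last joint's range is limited). The gripper opens to 93 mm and grips with 3 to 60 N. Pads are 15 mm wide; open, the fingers measure 128 mm over their backs; the gripper's body (75 mm by 188 mm) begins 65 mm behind the grasp point.
Start: joints at [1.272, 0.615, -0.013, 1.423, 0.008, 1.103, -0.04], TCP at [0.175, -0.626, 0.219] pointing down, gripper open.
Joint ranges: [-3.12, 3.12], [-0.3, 2.06], [-1.34, 1.32], [0.26, 2.42], [-1.36, 4.5], [0.01, 1.98], [-2.84, 2.84]. Speed limits (rad/s): [2.79, 2.79, 3.14, 3.14, 3.14, 3.14, 3.14].

### API

Orientations are given as a unit quaternion [x, y, z, w].
In Python, from workcell import observe, read_camera, hand_in gives the robot as it stands.
- The arm moves only by the tool apply_moves, never from a script. Its argument "plan" is one flat list of numbers, 5 for each row, row after row: the opening, from 0 (shut) to 1 (fully open), then the shift along the world's x, y, z in m, then the turn about the world's z in rad. In form: [fingers, tx, ty, tz, turn, fingers, tx, ty, tz, turn, ...]. A call has 1 to 8 rows; each row shifts and turns the commanded pose from where the row before left it; what a row does not reach is not made up. A row lasts 1/8 s, in which the tool goes at most 62.5 mm and 10.7 degrees, less where a joint would pass 70% of its speed; a pose out of reach is approached as far as the arm can. A call is refused whole if a number of a shift passes 0.0625 or a number of a turn 0.188, either way. A call with a gripper value outside its range is refused whole. The fingers move at their own pace and stop on an object; "force" is the grip in N (left out, the last holds). Time passes only in rows, so rows that do not move let the fingers close. It gives the time, the measured TCP pose, the force, the opening and the grip force at its end, in the units of the state.
- observe(): the state, without advancing time (a new reading comes with each control period).
- read_camera(name): name is "scene" or "top" or "wrist"; returns a dict with "img" (384x512x3 uint8, red, green, blue), "fx", "fy", "cx", "cy" (pixels), "R" (3x3) and "t" (3): a world point X has camera coordinates R X + t. Camera axes: x right, y down, z forward; pixel columns grow to the right and rows downward; lengths in m; the calibration is good to about 2 mm. A picture is of the moment at which its call begins. There is no depth.
- hand_in(): hands the job in; it is judged then, once.
The state is a dict: "t": time; "joint_pos": joint angles; "joint_velocities": joint speeds; "joint_torque": joint torques, N m; "position": TCP position; "ee_rot": TCP orientation; "wrist_force": force on the tool from outside, world axes, zero at the start; "wrist_torque": the same for the moment, N m; "grip_width": finger opening in m; "finger_force": force on a finger pad.
Only numpy, scipy, OpenCV 4.12 (cv2) and the standard library are available. Lean on these libraries where they do the work, as an engineer would, in place of code of your own. Each camera call takes 0.05 s, during which the arm holds its last target. There are 200 camera calls.

### The job

The two new heel pieces lie in the red tray behind the spray can and the adhesive tin: first stand the can and the tin aside on the green cutting board, both upright. Then lay the tan leather piece squarely on the heel of the upturned wooden sole, its straight edge along the heel's straight edge, let go and press it firmly with the fingertips to feel that it lies flat, and after that fit and press the black rubber piece on top of it in the same way. Finally put the can and the tin back in the tray, each on the very spot where it stood, and leave the hammer, the jar and the bottle where they are.

Things in the scene. Friction and masses are not known exactly. Their poses are not given: they have to be found in the camera images.
- can: Spray can: upright cylinder 58 mm diameter, 135 mm tall, blue with a white band, the top 35 mm a red cap 57 mm wide. About 0.26 kg. Origin: centre of its underside, z up. Starts at the front of the tray (robot's side), a few mm from the heel piece behind it; the tin stands before the other piece.
- tin: Adhesive tin, closed: upright cylinder 62 mm diameter, 105 mm tall, yellow with a brown label and steel rims. About 0.36 kg. Origin: centre of its underside, z up. Starts at the front of the tray's other half.
- leather: Tan leather heel piece, the lower one on the heel: flat D, 8 mm thick, 56 mm wide (y), 60 mm long (x), 25 g. Origin: middle of its straight edge, on its underside; x points to the round end. Sides parallel from x = 0 to 32 mm, then a half round of 28 mm radius. Starts flat on the tray's floor, round end towards the robot, about 30 mm free on either side.
- rubber_piece: Black rubber heel piece, the upper one: same shape, size, origin and axes as the leather one, 8 mm thick, 32 g, with five small steel nail heads on its top. Starts flat in the tray's other half, round end towards the robot.
- tray: Red wooden tray, fixed: 204 mm (x) by 270 mm (y). Plywood floor 8 mm above the bench, walls 7 mm thick with tops 45 mm above the bench, a 6 mm divider along x at y = 0, top at 38 mm. Origin: centre of its underside; x points to its rear, away from the robot. Can and tin stand at about x = -52, y = +-64 mm, the heel pieces behind them.
- board: Dark green cutting board, fixed, 170 mm (x) by 150 mm (y), 10 mm thick, lying on the bench. Origin: centre of its underside. The side area for the can and the tin: there is room for both, one at x = +45 mm and one at x = -45 mm.
- clog: Wooden clog sole fixed sole up on an iron last. The brown heel, its highest part, is a level D face 56 mm wide, 60 mm long, 120 mm above the bench, outline as the pieces. Origin: on the bench below the middle of the heel's straight edge; x points to the heel's round end (towards the robot). The toe is 207 mm away at -x; there the sole is 20 mm lower. A fitted piece has origin and x over these.
- hammer: Bystander: hammer, 260 mm long and under 40 mm high, lying on the right of the bench. Leave it alone.
- jar: Bystander: amber glass jar with a red lid, 72 mm diameter, 85 mm tall, at the left of the bench. Origin: centre of its underside. Leave it alone.
- bottle: Bystander: green glass bottle with a yellow cap, 64 mm diameter, 190 mm tall, at the right of the bench. Origin: centre of its underside. Leave it alone.

How it is judged:
By the outcome, as a careful person would: the job done as asked, in the order asked, and still so for the second after the job is handed in, with the robot touching nothing.
It also fails if it takes over 144 s, if anything falls off the work surface, if the arm or the gripper's body presses on something with over 40 N, if the wrist force passes 120 N, or if a joint passes its speed limit or range.

## Working session

There is one attempt and no reset: what is moved stays moved. The work goes in short steps, Python scripts to look and compute and a tool call to move; the robot and the scene stay as the last step left them, time stands still between calls to the robot, and variables do not carry over. Pictures are saved under pics/ and viewed, at most 16 in all, crops included, and the job is handed in when it is done.

Besides the shell and the picture viewer there is one more tool, called after "Emit:" as name(argument=value, ...) on one line, values as JSON. apply_moves: Moves the arm, as the interface text tells. Its arguments: {"type":"object","properties":{"plan":{"type":"array","items":{"type":"number"}},"force":{"type":"number"}},"required":["plan"]}

```bash
mkdir -p pics; ls; cat > h.py <<'E'
import numpy as np, cv2
from workcell import observe, read_camera, hand_in
def ray(c,u,v,z):
    R=np.array(c["R"]);t=np.array(c["t"]);C=-R.T@t
    d=R.T@np.array([(u-c["cx"])/c["fx"],(v-c["cy"])/c["fy"],1.])
    return C+d*(z-C[2])/d[2]
def proj(c,X):
    p=np.array(c["R"])@np.array(X)+np.array(c["t"]); return c["fx"]*p[0]/p[2]+c["cx"],c["fy"]*p[1]/p[2]+c["cy"]
def save(c,n): cv2.imwrite("pics/"+n,cv2.cvtColor(np.asarray(c["img"]),cv2.COLOR_RGB2BGR))
E
python3 - <<'E'
from h import *
import pickle
for n in("top","scene"):
    c=read_camera(n);save(c,n+"0.png");pickle.dump(c,open(n+"0.pkl","wb"))
    R=np.array(c["R"]);print(n,c["fx"],c["cx"],c["cy"],(-R.T@np.array(c["t"])).round(3),R.round(2).tolist())
s=observe();print(s["t"],s["position"],s["ee_rot"],s["grip_width"],s["wrist_force"])
E
```

```text
pics
top 346.45141059774113 251.92568077578787 195.03560442027785 [ 0.458 -0.018  1.149] [[0.02, -1.0, 0.02], [-1.0, -0.02, -0.06], [0.06, -0.01, -1.0]]
scene 408.85401499950484 260.96794362839154 193.44648777363454 [ 1.346 -0.85   0.802] [[0.7, 0.71, -0.02], [0.37, -0.39, -0.84], [-0.61, 0.58, -0.54]]
0.1 [ 0.17432474 -0.62548039  0.21763059] [ 9.90774165e-01  1.35518721e-01 -1.77280145e-04 -1.09521658e-03] 0.09281319065784847 [-0.39970712 -0.41624758 -0.07674574]
```

View pics/top0.png

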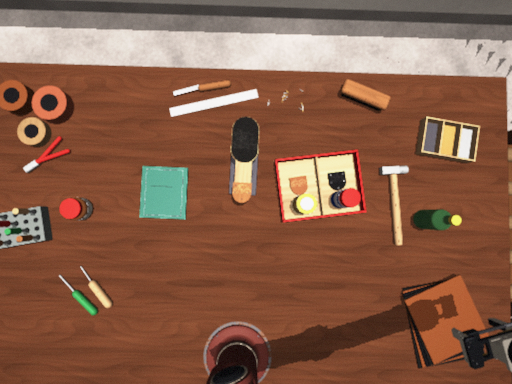

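View pics/scene0.png

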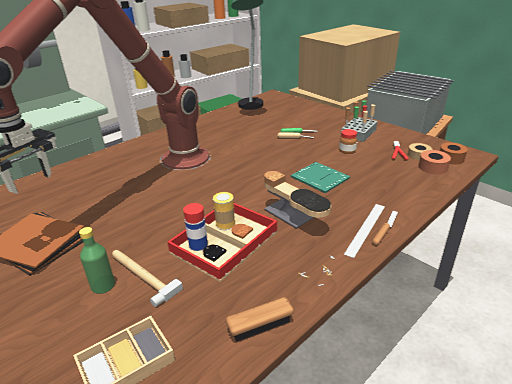

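Top view: tray ~(320,187), tin (306,204), can cap (350,197), leather (299,185), rubber (337,180), board (164,193), heel (242,192). The scene view agrees.

```bash
python3 - <<'E'
from h import *
import pickle
c=pickle.load(open("top0.pkl","rb"));im=np.asarray(c["img"]);hsv=cv2.cvtColor(im,cv2.COLOR_RGB2HSV)
def comp(m,box,n,z):
    x0,y0,x1,y1=box;k=np.zeros(m.shape,np.uint8);k[y0:y1,x0:x1]=m[y0:y1,x0:x1]*255
    cs,_=cv2.findContours(k,cv2.RETR_EXTERNAL,cv2.CHAIN_APPROX_NONE);ct=max(cs,key=cv2.contourArea)
    P=np.array([ray(c,u,v,z)[:2] for u,v in ct[:,0]],np.float32)
    (a,s,g)=cv2.minAreaRect(P);M=P.mean(0)
    e=cv2.minEnclosingCircle(P)
    print(n,len(ct),"rect",np.round(a,4),np.round(s,4),round(g,1),"circ",np.round(e[0],4),round(e[1],4))
H,S,V=[hsv[...,i].astype(int) for i in range(3)]
red=((H<6)|(H>174))&(S>180)&(V>90)
comp(red,(270,145,370,225),"tray",.045)
comp(red,(341,188,361,208),"cancap",.135)
comp((H>18)&(H<35)&(V>200)&(S>60)|((V>230)),(296,194,316,214),"tin",.105)
comp((H>70)&(H<95)&(S>90),(130,155,195,225),"board",.01)
comp((H>5)&(H<20)&(S>120)&(V>150),(228,180,256,206),"heel",.12)
comp((H>5)&(H<20)&(S>120)&(V>150),(288,174,310,195),"leather",.016)
comp((V<60),(326,168,348,190),"rubber",.016)
comp(red,(55,195,85,222),"jarlid",.085)
s=cv2.resize(im[110:240,130:380],None,fx=3.2,fy=3.2,interpolation=cv2.INTER_CUBIC)
cv2.imwrite("pics/crop1.png",s[...,::-1])
E
```

```text
tray 492 rect [ 0.5574 -0.253 ] [0.2068 0.2725] 8.3 circ [ 0.5583 -0.2534] 0.1679
cancap 56 rect [ 0.5153 -0.3237] [0.0501 0.0565] 1.4 circ [ 0.5165 -0.3248] 0.0303
tin 66 rect [ 0.4956 -0.1977] [0.0577 0.0546] 0.9 circ [ 0.4959 -0.2026] 0.0365
board 188 rect [0.5254 0.2551] [0.1493 0.1669] 89.3 circ [0.526  0.2553] 0.1096
heel 64 rect [ 0.5246 -0.0006] [0.0596 0.0536] 1.4 circ [ 0.5284 -0.0019] 0.0344
leather 57 rect [ 0.5579 -0.1864] [0.0589 0.0553] 8.1 circ [ 0.5626 -0.1864] 0.0345
rubber 68 rect [ 0.5765 -0.3134] [0.0549 0.0531] 8.8 circ [ 0.5813 -0.3123] 0.0326
jarlid 59 rect [0.4653 0.5208] [0.0609 0.0638] 1.4 circ [0.4652 0.5205] 0.033
```

View pics/crop1.png

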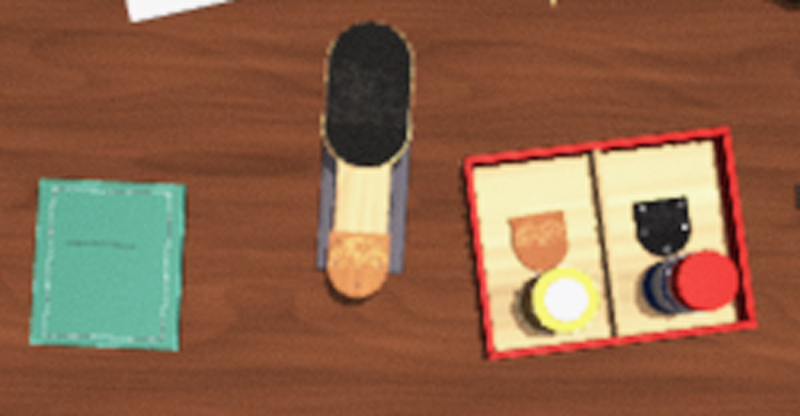

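Emit:
apply_moves(plan=[1, 0.042, 0.037, 0.01, -0.016, 1, 0.042, 0.037, 0.01, -0.016, 1, 0.042, 0.037, 0.01, -0.016, 1, 0.042, 0.037, 0.01, -0.016, 1, 0.042, 0.037, 0.01, -0.016, 1, 0.042, 0.037, 0.01, -0.016, 1, 0.042, 0.037, 0.01, -0.016, 1, 0.042, 0.037, 0.01, -0.016], force=25)

```text
t: 1.1
position: [0.5114, -0.3287, 0.2985]
ee_rot: [0.997, 0.072, -0.0, -0.0]
wrist_force: [-0.2, -1.1, 0.1]
grip_width: 0.0926
finger_force: 0.0
```

```bash
python3 - <<'E'
from h import *
s=observe();print(s["t"],s["position"],s["ee_rot"])
c=read_camera("wrist");save(c,"w1.png");R=np.array(c["R"]);print(c["fx"],(-R.T@np.array(c["t"])).round(3),R.round(2).tolist())
E
```

```text
1.1 [ 0.51138329 -0.3286703   0.29851693] [ 9.97439469e-01  7.15141694e-02 -4.20066543e-04 -2.28480686e-04]
293.5274085784624 [ 0.594 -0.316  0.465] [[0.14, -0.99, -0.0], [-0.95, -0.14, 0.3], [-0.29, -0.04, -0.95]]
```

View pics/w1.png

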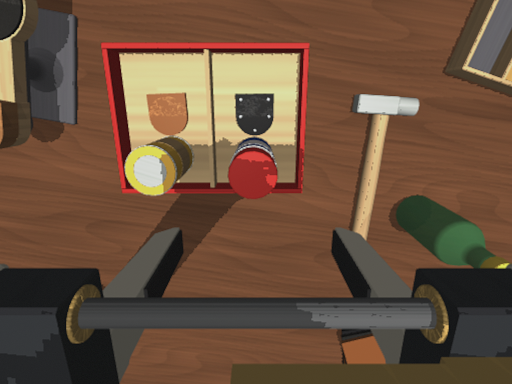

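Wrist view: can cap (253,172), tin top (151,170), leather (168,112), rubber (254,113), all visible. Measuring from here.

```bash
cat >> h.py <<'E'
def pts(c,mask,box,z):
    x0,y0,x1,y1=box;k=np.zeros(mask.shape,np.uint8);k[y0:y1,x0:x1]=mask[y0:y1,x0:x1]*255
    cs,_=cv2.findContours(k,cv2.RETR_EXTERNAL,cv2.CHAIN_APPROX_NONE);ct=max(cs,key=cv2.contourArea)
    return np.array([ray(c,u,v,z)[:2] for u,v in ct[:,0]],np.float32)
def hsv(c):
    h=cv2.cvtColor(np.asarray(c["img"]),cv2.COLOR_RGB2HSV);return [h[...,i].astype(int) for i in range(3)]
def rep(n,P):
    a,s,g=cv2.minAreaRect(P);e=cv2.minEnclosingCircle(P);f=cv2.fitEllipse(P)
    print(n,"rect",np.round(a,4),np.round(s,4),round(g,1),"circ",np.round(e[0],4),round(e[1],4),"ell",np.round(f[0],4),np.round(f[1],4))
E
python3 - <<'E'
from h import *
c=read_camera("wrist");H,S,V=hsv(c)
red=((H<6)|(H>174))&(S>150)&(V>80)
rep("cap",pts(c,red&(V>130),(225,147,280,186),.143))
rep("tray",pts(c,red,(95,35,315,200),.045))
rep("tin",pts(c,(V>150)&~((H>5)&(H<20)),(122,145,177,196),.113))
rep("lea",pts(c,(H>5)&(H<17)&(S>130)&(V>90),(140,88,196,137),.016))
rep("rub",pts(c,(V<70),(228,88,282,134),.016))
for p in[(253,172),(151,170),(168,112),(254,113),(104,46),(308,46),(168,100),(145,170)]:print(p,H[p[1],p[0]],S[p[1],p[0]],V[p[1],p[0]])
c=read_camera("top");H,S,V=hsv(c)
rep("bottlecap",pts(c,(H>20)&(H<35)&(S>150)&(V>150),(445,210,470,232),.19))
E
```

```text
cap rect [ 0.5271 -0.3174] [0.0278 0.0492] 9.1 circ [ 0.5215 -0.3183] 0.026 ell [ 0.5253 -0.3191] [0.0295 0.0526]
tray rect [ 0.5556 -0.2531] [0.2046 0.2707] 8.3 circ [ 0.5555 -0.2524] 0.1677 ell [ 0.5581 -0.2511] [0.2264 0.3145]
tin rect [ 0.5023 -0.1879] [0.0631 0.0633] 8.2 circ [ 0.5021 -0.1867] 0.0432 ell [ 0.4978 -0.1874] [0.0626 0.072 ]
lea rect [ 0.5604 -0.1876] [0.0493 0.0562] 9.0 circ [ 0.5639 -0.1875] 0.0346 ell [ 0.5617 -0.1875] [0.0566 0.0623]
rub rect [ 0.582  -0.3137] [0.0434 0.0538] 9.0 circ [ 0.5827 -0.3133] 0.033 ell [ 0.5817 -0.3136] [0.0488 0.062 ]
(253, 172) 1 185 153
(151, 170) 48 6 216
(168, 112) 12 147 185
(254, 113) 30 4 58
(104, 46) 11 139 121
(308, 46) 11 139 110
(168, 100) 27 78 220
(145, 170) 54 6 213Traceback (most recent call last):
  File "<stdin>", line 11, in <module>
  File "h.py", line 12, in pts
    cs,_=cv2.findContours(k,cv2.RETR_EXTERNAL,cv2.CHAIN_APPROX_NONE);ct=max(cs,key=cv2.contourArea)
                                                                        ~~~^^^^^^^^^^^^^^^^^^^^^^^^
ValueError: max() iterable argument is empty
```

```bash
python3 - <<'E'
from h import *
import pickle
c=read_camera("wrist");pickle.dump(c,open("w1.pkl","wb"));H,S,V=hsv(c)
red=((H<6)|(H>174))&(S>150)&(V>80)
m=red.copy();m[186:194,:226]=0;m[186:194,281:]=0
rep("cap",pts(c,m,(222,143,284,205),.143))
k=(H>20)&(H<33)&(S>110)&(V>110)|((V>180)&(S<40))
# tin top: white disc = lid
rep("tinlid",pts(c,(V>150)&(S<60),(126,148,172,192),.113))
s=cv2.resize(np.asarray(c["img"])[90:210,110:310],None,fx=4,fy=4,interpolation=cv2.INTER_CUBIC);cv2.imwrite("pics/c2.png",s[...,::-1])
c=pickle.load(open("top0.pkl","rb"));H,S,V=hsv(c)
red=((H<6)|(H>174))&(S>180)&(V>90)
rep("cap",pts(c,red,(341,188,361,208),.143))
rep("tin",pts(c,(H>18)&(H<35)&(V>150)&(S>60)|((V>230)),(296,194,316,214),.113))
rep("lid",pts(c,(V>200)&(S<50),(296,194,316,214),.113))
E
```

```text
cap rect [ 0.5159 -0.3246] [0.0685 0.0588] 85.1 circ [ 0.508  -0.3209] 0.0378 ell [ 0.5136 -0.3218] [0.0587 0.0646]
tinlid rect [ 0.4939 -0.1938] [0.0378 0.0328] 8.8 circ [ 0.4944 -0.1973] 0.02 ell [ 0.494  -0.1947] [0.0327 0.0401]
cap rect [ 0.5148 -0.3213] [0.0497 0.0561] 1.4 circ [ 0.516  -0.3224] 0.0301 ell [ 0.5154 -0.3215] [0.0501 0.059 ]
tin rect [ 0.4952 -0.1949] [0.057  0.0575] 1.3 circ [ 0.4956 -0.201 ] 0.0363 ell [ 0.4959 -0.1979] [0.0622 0.0642]
lid rect [ 0.4968 -0.1977] [0.036  0.0392] 1.4 circ [ 0.4961 -0.1977] 0.0204 ell [ 0.4963 -0.1977] [0.0366 0.0392]
```

View pics/c2.png

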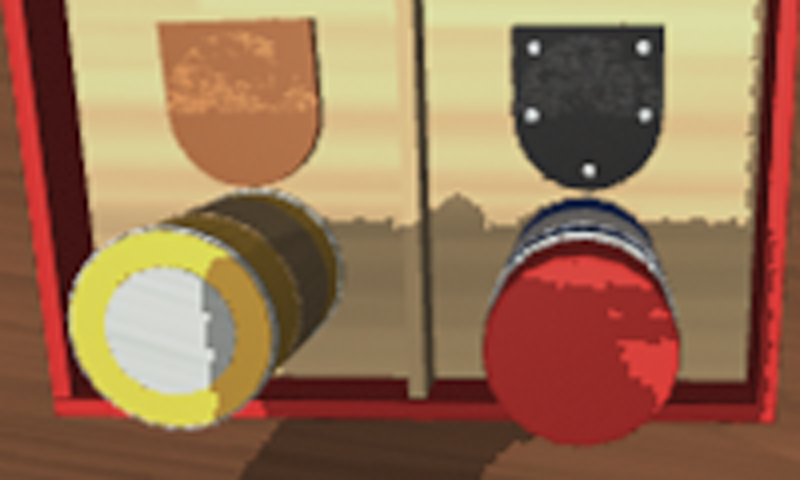

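Crop: cap circle centre ≈ px (255.4,176.2), tin lid circle ≈ (153.1,171.7); both pieces lie clear behind them with ~1-3 mm gap.

```bash
python3 - <<'E'
from h import *
import pickle
c=pickle.load(open("w1.pkl","rb"))
print(ray(c,255.4,176.2,.143),ray(c,153.1,171.7,.113))
s=observe();print(s["position"],s["ee_rot"])
E
```

```text
[ 0.51621444 -0.32278269  0.143     ] [ 0.4953319  -0.19850636  0.113     ]
[ 0.51117313 -0.32877133  0.29806226] [ 9.97293303e-01  7.35238167e-02 -4.80784893e-04 -2.91607877e-04]
```

Emit:
apply_moves(plan=[1, 0.005, 0.007, -0.03, 0, 1, 0, 0, -0.055, 0, 1, 0, 0, -0.055, 0, 1, 0, 0, -0.05, 0, 1, 0, 0, -0.029, 0, 1, 0, 0, 0, 0, 0.5, 0, 0, 0, 0, 0.5, 0, 0, 0, 0], force=25)

```text
t: 2.3
position: [0.5163, -0.3242, 0.0815]
ee_rot: [0.997, 0.071, 0.001, 0.001]
wrist_force: [0.1, -0.2, 0.6]
grip_width: 0.0772
finger_force: 0.0
```

Emit:
apply_moves(plan=[0.3, 0, 0, 0, 0, 0.3, 0, 0, 0, 0, 0.3, 0, 0, 0, 0, 0.3, 0, 0, 0, 0, 0.3, 0, 0, 0.002, 0])

```text
t: 2.92
position: [0.515, -0.3229, 0.0811]
ee_rot: [0.997, 0.072, -0.001, -0.0]
wrist_force: [0.3, -0.2, -2.7]
grip_width: 0.058
finger_force: 25.0
```

Emit:
apply_moves(plan=[0.3, 0, 0, 0.03, 0, 0.3, 0, 0, 0.06, 0, 0.3, 0, 0, 0.06, 0, 0.3, 0.003, 0.03, 0.03, 0, 0.3, 0.005, 0.05, 0, 0, 0.3, 0.005, 0.05, 0, 0, 0.3, 0.005, 0.05, 0, 0, 0.3, 0.005, 0.05, 0, 0])

```text
t: 3.92
position: [0.5378, -0.0915, 0.2607]
ee_rot: [0.997, 0.072, -0.001, -0.0]
wrist_force: [0.7, 0.1, -2.1]
grip_width: 0.0578
finger_force: 25.0
```

Emit:
apply_moves(plan=[0.3, 0.005, 0.05, 0, 0, 0.3, 0.005, 0.05, 0, 0, 0.3, 0.005, 0.05, 0, 0, 0.3, 0.005, 0.05, 0, 0, 0.3, 0.005, 0.05, 0, 0, 0.3, 0.005, 0.05, 0, 0, 0.3, 0.001, 0.03, 0, 0, 0.3, 0, 0, 0, 0])

```text
t: 4.92
position: [0.5678, 0.2406, 0.2601]
ee_rot: [0.997, 0.075, -0.002, -0.001]
wrist_force: [-0.5, 0.7, -2.7]
grip_width: 0.0575
finger_force: 25.0
```

Emit:
apply_moves(plan=[0.3, 0.002, 0.015, -0.03, 0, 0.3, 0, 0, -0.055, 0, 0.3, 0, 0, -0.05, 0, 0.3, 0, 0, -0.03, 0, 0.3, 0, 0, -0.009, 0, 0.3, 0, 0, -0.002, 0, 0.3, 0, 0, 0, 0])

```text
t: 5.8
position: [0.5726, 0.252, 0.0871]
ee_rot: [0.997, 0.072, 0.001, -0.0]
wrist_force: [0.2, -0.6, -1.6]
grip_width: 0.0575
finger_force: 25.0
```

Emit:
apply_moves(plan=[0.3, 0, 0, -0.002, 0, 0.3, 0, 0, 0, 0])

```text
t: 6.05
position: [0.5718, 0.252, 0.0843]
ee_rot: [0.997, 0.072, 0.001, -0.0]
wrist_force: [-0.1, -0.3, -2.5]
grip_width: 0.0573
finger_force: 25.0
```

Emit:
apply_moves(plan=[0.3, 0, 0, -0.002, 0, 0.3, 0, 0, 0, 0])

```text
t: 6.3
position: [0.5719, 0.2521, 0.0824]
ee_rot: [0.997, 0.072, 0.001, -0.0]
wrist_force: [-0.4, 0.3, 1.4]
grip_width: 0.0576
finger_force: 25.0
```

Emit:
apply_moves(plan=[1, 0, 0, 0, 0, 1, 0, 0, 0, 0, 1, 0, 0, 0, 0, 1, 0, 0, 0.02, 0, 1, 0, 0, 0.05, 0, 1, 0, 0, 0.05, 0, 1, -0.005, -0.03, 0.03, 0, 1, -0.0083, -0.05, 0, 0])

```text
t: 7.3
position: [0.5597, 0.174, 0.2347]
ee_rot: [0.997, 0.074, 0.004, -0.002]
wrist_force: [0.6, -0.1, -0.3]
grip_width: 0.093
finger_force: 0.0
```

Emit:
apply_moves(plan=[1, -0.009, -0.053, 0, 0, 1, -0.009, -0.053, 0, 0, 1, -0.009, -0.053, 0, 0, 1, -0.009, -0.053, 0, 0, 1, -0.009, -0.053, 0, 0, 1, -0.009, -0.053, 0, 0, 1, -0.009, -0.052, 0, 0, 1, 0, 0, 0, 0])

```text
t: 8.3
position: [0.4933, -0.2041, 0.2315]
ee_rot: [0.998, 0.067, -0.001, 0.002]
wrist_force: [1.1, 1.2, -0.9]
grip_width: 0.0928
finger_force: 0.0
```

```bash
python3 - <<'E'
from h import *
import pickle
print(observe()["position"])
a=read_camera("wrist");pickle.dump(a,open("w2.pkl","wb"));b=read_camera("top");pickle.dump(b,open("top2.pkl","wb"))
im=np.hstack([np.asarray(a["img"]),cv2.resize(np.asarray(b["img"])[140:240,130:205],(288,384),interpolation=cv2.INTER_CUBIC)])
cv2.imwrite("pics/w2.png",im[...,::-1])
E
```

```text
[ 0.4932555  -0.20413856  0.23150578]
```

View pics/w2.png

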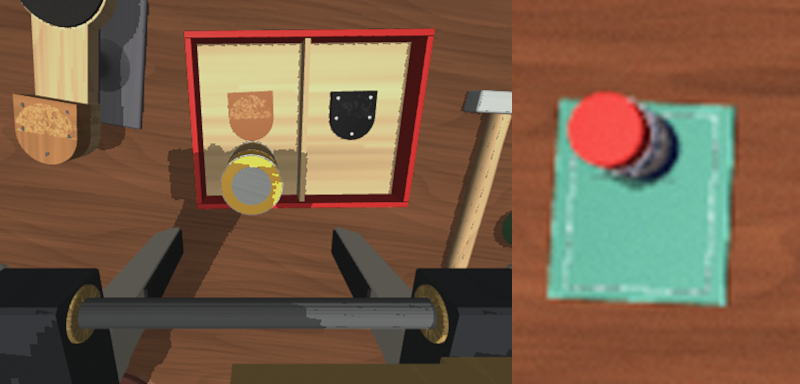

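Wrist view: tin lid ≈ (252,185), heel ≈ (48,130), pieces (250,115), (353,115); the can stands upright on the board.

```bash
python3 - <<'E'
from h import *
import pickle
c=pickle.load(open("w2.pkl","rb"));H,S,V=hsv(c)
print(ray(c,252,184.8,.113))
rep("lid",pts(c,(S<45)&(V>100),(222,158,282,212),.113))
red=((H<8)|(H>174))&(S>130)&(V>60)
rep("tray",pts(c,red,(180,25,440,212),.045))
rep("lea",pts(c,(H>5)&(H<17)&(S>110)&(V>90),(215,82,285,142),.016))
rep("rub",pts(c,(V<70),(320,82,385,145),.016))
P=pts(c,(H>5)&(H<18)&(S>110)&(V>90),(5,85,80,172),.12);rep("heel",P)
E
```

```text
[ 0.49538942 -0.19862153  0.113     ]
lid rect [ 0.4942 -0.1978] [0.0388 0.0385] 7.6 circ [ 0.4942 -0.1978] 0.0197 ell [ 0.4942 -0.1978] [0.0383 0.0384]
tray rect [ 0.5553 -0.2533] [0.2049 0.2711] 8.1 circ [ 0.5558 -0.2531] 0.1685 ell [ 0.5577 -0.2503] [0.2286 0.3101]
lea rect [ 0.5568 -0.1879] [0.0596 0.0558] 10.4 circ [ 0.5625 -0.1871] 0.036 ell [ 0.5598 -0.1874] [0.0603 0.0649]
rub rect [ 0.5745 -0.3142] [0.0583 0.0567] 9.3 circ [ 0.5809 -0.313 ] 0.0357 ell [ 0.5778 -0.3136] [0.0615 0.0628]
heel rect [0.5215 0.0048] [0.0832 0.0717] 0.5 circ [0.5161 0.0052] 0.0507 ell [0.5189 0.005 ] [0.0759 0.0864]
```

Emit:
apply_moves(plan=[1, 0.001, 0.003, -0.03, 0, 1, 0, 0, -0.04, 0, 1, 0, 0, -0.03, 0, 1, 0, 0, 0, 0])

```text
t: 8.9
position: [0.4952, -0.1922, 0.1298]
ee_rot: [0.997, 0.074, -0.002, -0.002]
wrist_force: [0.3, 0.0, 0.1]
grip_width: 0.093
finger_force: 0.0
```

Emit:
apply_moves(plan=[1, 0, 0, 0, 0])

```text
t: 9.02
position: [0.4975, -0.1941, 0.1328]
ee_rot: [0.997, 0.073, 0.001, 0.0]
wrist_force: [-0.1, -0.4, 1.0]
grip_width: 0.0929
finger_force: 0.0
```

Emit:
apply_moves(plan=[1, -0.0017, -0.002, -0.03, 0, 1, 0, 0, -0.03, 0, 1, 0, 0, 0, 0, 0.4, 0, 0, 0, 0, 0.4, 0, 0, 0, 0, 0.4, 0, 0, 0, 0, 0.4, 0, 0, 0, 0, 0.4, 0, 0, 0, 0])

```text
t: 10.02
position: [0.4952, -0.1978, 0.0724]
ee_rot: [0.997, 0.072, 0.001, 0.001]
wrist_force: [0.7, -1.3, 5.5]
grip_width: 0.062
finger_force: 25.0
```

Emit:
apply_moves(plan=[0.4, 0, 0, 0, 0, 0.4, 0, 0, 0, 0, 0.4, 0, 0, 0, 0])

```text
t: 10.4
position: [0.4952, -0.1978, 0.0724]
ee_rot: [0.997, 0.072, 0.001, 0.001]
wrist_force: [0.1, -0.9, 6.3]
grip_width: 0.0616
finger_force: 25.0
```

Emit:
apply_moves(plan=[0.4, 0, 0, 0.03, 0, 0.4, 0, 0, 0.06, 0, 0.4, 0, 0, 0.06, 0, 0.4, -0.002, 0.03, 0.03, 0, 0.4, -0.002, 0.05, 0, 0, 0.4, -0.002, 0.05, 0, 0, 0.4, -0.002, 0.05, 0, 0, 0.4, -0.001, 0.05, 0, 0])

```text
t: 11.4
position: [0.4836, 0.0346, 0.2501]
ee_rot: [0.997, 0.072, -0.002, -0.0]
wrist_force: [1.2, 0.1, -4.7]
grip_width: 0.0618
finger_force: 25.0
```

Emit:
apply_moves(plan=[0.4, -0.002, 0.05, 0, 0, 0.4, -0.001, 0.05, 0, 0, 0.4, -0.002, 0.05, 0, 0, 0.4, -0.001, 0.05, 0, 0, 0.4, 0, 0.021, 0, 0, 0.4, 0, 0, -0.03, 0, 0.4, 0, 0, -0.05, 0, 0.4, 0, 0, -0.05, 0])

```text
t: 12.4
position: [0.4791, 0.2523, 0.1196]
ee_rot: [0.997, 0.071, -0.001, 0.001]
wrist_force: [0.5, -0.0, -4.2]
grip_width: 0.0618
finger_force: 25.0
```

Emit:
apply_moves(plan=[0.4, 0, 0, -0.035, 0, 0.4, 0, 0, -0.009, 0, 0.4, 0, 0, 0, 0])

```text
t: 12.78
position: [0.4797, 0.2533, 0.0776]
ee_rot: [0.997, 0.071, -0.0, 0.0]
wrist_force: [0.1, -0.1, -4.7]
grip_width: 0.0618
finger_force: 25.0
```

Emit:
apply_moves(plan=[0.4, 0, 0, -0.002, 0, 0.4, 0, 0, 0, 0])

```text
t: 13.02
position: [0.4802, 0.2543, 0.0768]
ee_rot: [0.997, 0.072, 0.001, -0.001]
wrist_force: [-1.0, 0.6, -4.6]
grip_width: 0.0619
finger_force: 25.0
```

Emit:
apply_moves(plan=[0.4, 0, 0, -0.002, 0, 0.4, 0, 0, 0, 0])

```text
t: 13.28
position: [0.4801, 0.2542, 0.0743]
ee_rot: [0.997, 0.072, 0.001, -0.0]
wrist_force: [0.3, 0.4, -0.3]
grip_width: 0.0617
finger_force: 25.0
```

Emit:
apply_moves(plan=[1, 0, 0, 0, 0, 1, 0, 0, 0, 0, 1, 0, 0, 0, 0, 1, 0, 0, 0.03, 0, 1, 0, 0, 0.06, 0, 1, 0, 0, 0.056, 0, 1, 0.005, -0.03, 0.03, 0, 1, 0.005, -0.05, 0.02, 0])

```text
t: 14.28
position: [0.4899, 0.1752, 0.2717]
ee_rot: [0.997, 0.074, 0.002, -0.001]
wrist_force: [-0.2, -1.1, -0.7]
grip_width: 0.0931
finger_force: 0.0
```

Emit:
apply_moves(plan=[1, 0.01, -0.05, 0.01, 0, 1, 0.01, -0.055, 0, 0, 1, 0.005, -0.05, 0, 0, 1, 0, -0.018, 0, 0, 1, 0, 0, 0, 0])

```text
t: 14.9
position: [0.5143, 0.0004, 0.2796]
ee_rot: [0.997, 0.071, -0.0, -0.0]
wrist_force: [1.0, 0.6, -0.2]
grip_width: 0.0929
finger_force: 0.0
```

```bash
python3 - <<'E'
from h import *
import pickle
print(observe()["position"])
a=read_camera("wrist");pickle.dump(a,open("w3.pkl","wb"));b=read_camera("top");pickle.dump(b,open("top3.pkl","wb"))
im=np.hstack([np.asarray(a["img"]),cv2.resize(np.asarray(b["img"])[140:240,130:205],(288,384),interpolation=cv2.INTER_CUBIC)])
cv2.imwrite("pics/w3.png",im[...,::-1])
E
```

```text
[5.14314154e-01 3.80490037e-04 2.79591868e-01]
```

View pics/w3.png

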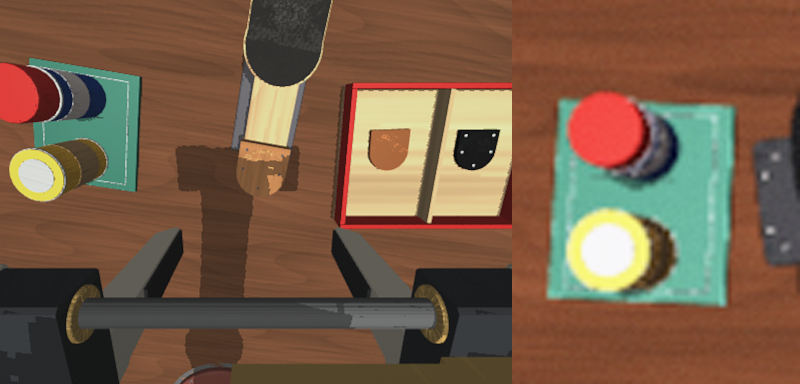

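Both stand upright on the board; heel at ≈ (263,168) in the wrist picture, leather (389,150).

```bash
cat >> h.py <<'E'
def dfit(P,n):
    # D outline in world: iterate: long edges -> yaw; x' toward robot. hull, width direction from minAreaRect near 0
    from scipy.optimize import least_squares
    Hh=cv2.convexHull(P)[:,0].astype(float)
    # dense hull
    Q=np.vstack([np.linspace(Hh[i],Hh[(i+1)%len(Hh)],20,endpoint=False) for i in range(len(Hh))])
    def sd(p):
        a=p[2]+np.pi;d=Q-p[:2];x=d@[np.cos(a),np.sin(a)];y=np.abs(d@[-np.sin(a),np.cos(a)])
        cap=np.hypot(np.maximum(x-.032,0),y)-.028
        return np.maximum(cap,-x)
    a0=cv2.minAreaRect(P)
    r=least_squares(sd,[a0[0][0]+.03,a0[0][1],.07],loss="soft_l1",f_scale=.001)
    print(n,"origin",r.x[:2].round(4),"yaw",round(np.degrees(r.x[2]),2),"rms mm",round(1e3*np.sqrt(np.mean(sd(r.x)**2)),2))
    return r.x
E
python3 - <<'E'
from h import *
import pickle
c=pickle.load(open("w3.pkl","rb"));H,S,V=hsv(c)
im=np.asarray(c["img"])
for p in [(265,145),(265,155),(250,170),(265,180),(278,185),(265,190),(265,197),(234,165),(295,165),(260,135),(238,160),(288,160)]:print(p,H[p[1],p[0]],S[p[1],p[0]],V[p[1],p[0]])
m=(H>5)&(H<17)&(S>110)&(V>90)
dfit(pts(c,m,(355,115,425,180),.016),"lea")
dfit(pts(c,V<75,(440,115,510,180),.016),"rub")
c2=pickle.load(open("w2.pkl","rb"));H2,S2,V2=hsv(c2)
dfit(pts(c2,(V2<70),(320,82,385,145),.016),"rub w2")
s=cv2.resize(im[125:205,225:305],None,fx=6,fy=6,interpolation=cv2.INTER_CUBIC);cv2.imwrite("pics/c3.png",s[...,::-1])
E
```

```text
(265, 145) 13 145 162
(265, 155) 14 143 193
(250, 170) 14 140 124
(265, 180) 13 139 130
(278, 185) 14 144 199
(265, 190) 14 142 131
(265, 197) 11 138 133
(234, 165) 11 132 81
(295, 165) 11 132 81
(260, 135) 26 78 228
(238, 160) 13 138 120
(288, 160) 13 139 108
lea origin [ 0.5862 -0.1828] yaw 9.58 rms mm 0.27
rub origin [ 0.604  -0.3077] yaw 9.89 rms mm 1.24
rub w2 origin [ 0.6047 -0.3102] yaw 6.84 rms mm 0.53
```

View pics/c3.png

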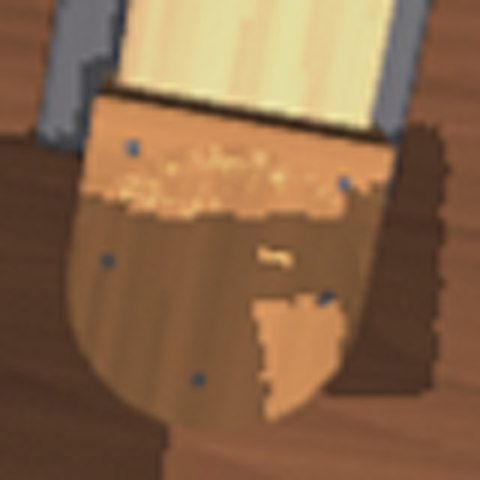

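```bash
python3 - <<'E'
from h import *
import pickle
c=pickle.load(open("w3.pkl","rb"));H,S,V=hsv(c)
m=((H>=12)&(H<=17)&(S>125)&(V>95)).astype(np.uint8);m=cv2.morphologyEx(m,cv2.MORPH_CLOSE,np.ones((3,3),np.uint8));m=cv2.morphologyEx(m,cv2.MORPH_OPEN,np.ones((5,5),np.uint8))
P=pts(c,m>0,(234,138,296,200),.12);rep("heel",P);dfit(P,"heel mask")
q=[(97,92),(398,148),(88,160),(75,220),(67,275),(80,335),(110,375),(155,412),(225,430),(290,413),(345,355),(365,330),(380,250),(390,190)]
P=np.array([ray(c,(u+.5)/6-.5+225,(v+.5)/6-.5+125,.12)[:2] for u,v in q],np.float32);dfit(P,"heel hand")
for u,v in q[:2]:print(ray(c,(u+.5)/6-.5+225,(v+.5)/6-.5+125,.12))
n=[np.array(ray(c,(u+.5)/6-.5+225,(v+.5)/6-.5+125,.12)[:2]) for u,v in[(133,148),(345,185),(107,260),(325,300),(197,380)]]
print(np.round(n,4).tolist())
# top view
t=pickle.load(open("top0.pkl","rb"));H,S,V=hsv(t)
dfit(pts(t,(H>5)&(H<20)&(S>120)&(V>150),(228,180,256,206),.12),"heel top")
dfit(pts(t,(H>5)&(H<20)&(S>120)&(V>150),(288,174,310,195),.016),"lea top")
E
```

```text
heel rect [ 0.5225 -0.0021] [0.057  0.0607] 87.9 circ [ 0.528  -0.0021] 0.0364 ell [ 0.5256 -0.0023] [0.0614 0.0658]
heel mask origin [ 0.5522 -0.0029] yaw -1.32 rms mm 0.47
heel hand origin [ 0.5533 -0.0037] yaw -1.41 rms mm 0.58
[0.55409979 0.02472758 0.12      ]
[ 0.55175991 -0.03181357  0.12      ]
[[0.5448, 0.0168], [0.5436, -0.0232], [0.5231, 0.0189], [0.5213, -0.0231], [0.5021, -0.0013]]
heel top origin [5.54e-01 2.00e-04] yaw 3.64 rms mm 1.02
lea top origin [ 0.5882 -0.1835] yaw 5.33 rms mm 1.48
```

Emit:
apply_moves(plan=[0.75, 0.0125, -0.047, 0, 0, 0.75, 0.0125, -0.047, -0.02, 0, 0.75, 0.0125, -0.047, -0.03, 0, 0.75, 0.0125, -0.046, -0.03, 0, 0.75, 0, 0, 0, 0, 0.75, 0, 0, 0, 0], force=15)

```text
t: 15.75
position: [0.5655, -0.1829, 0.1997]
ee_rot: [0.997, 0.074, 0.0, -0.001]
wrist_force: [0.2, 0.1, 0.4]
grip_width: 0.0697
finger_force: 0.0
```

```bash
python3 - <<'E'
from h import *
import pickle
s=observe();print(s["position"],s["ee_rot"])
c=read_camera("wrist");pickle.dump(c,open("w4.pkl","wb"));H,S,V=hsv(c);save(c,"w4.png")
m=((H>5)&(H<17)&(S>110)&(V>60)).astype(np.uint8)
cs,_=cv2.findContours(m,cv2.RETR_EXTERNAL,cv2.CHAIN_APPROX_NONE)
for k in cs:
    b=cv2.boundingRect(k)
    if cv2.contourArea(k)>1500: print(b,cv2.contourArea(k)); 
    if cv2.contourArea(k)>1500 and b[2]<130 and b[3]<130: P=np.array([ray(c,u,v,.016)[:2] for u,v in k[:,0]],np.float32);rep("l",P);dfit(P,"lea")
E
```

```text
[ 0.56547705 -0.18289266  0.19974321] [ 9.97273286e-01  7.37862773e-02  3.90418862e-04 -1.19418188e-03]
(153, 329, 202, 55) 6663.5
(186, 253, 143, 45) 3167.5
(237, 155, 47, 49) 1896.5
l rect [ 0.5572 -0.1876] [0.0605 0.0557] 10.3 circ [ 0.5627 -0.187 ] 0.0361 ell [ 0.5601 -0.1873] [0.061  0.0652]
lea origin [ 0.5864 -0.1822] yaw 10.89 rms mm 0.25
(0, 0, 512, 289) 70872.5
```

View pics/w4.png

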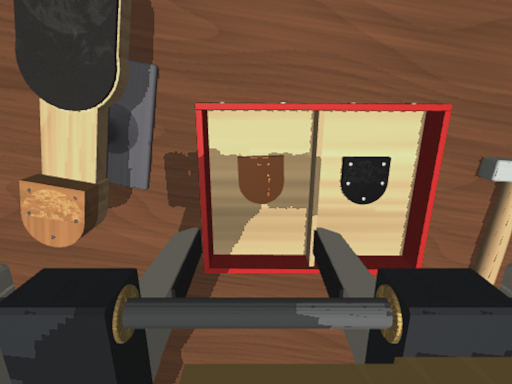

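Wrist view: leather (261,180) is between the fingers, inside the left half; rubber at (365,180).

Emit:
apply_moves(plan=[0.75, 0, 0.001, -0.04, 0.026, 0.75, 0, 0, -0.055, 0, 0.75, 0, 0, -0.055, 0, 0.75, 0, 0, -0.03, 0, 0.75, 0, 0, -0.007, 0, 0.75, 0, 0, -0.002, 0, 0.75, 0, 0, 0, 0])

```text
t: 16.68
position: [0.566, -0.1849, 0.0125]
ee_rot: [0.996, 0.085, 0.002, 0.0]
wrist_force: [0.4, -0.0, -0.1]
grip_width: 0.0699
finger_force: 0.0
```

Emit:
apply_moves(plan=[0.75, 0, 0, 0, 0])

```text
t: 16.8
position: [0.5655, -0.1853, 0.0121]
ee_rot: [0.996, 0.085, 0.001, 0.0]
wrist_force: [-0.1, -0.9, 0.5]
grip_width: 0.0698
finger_force: 0.0
```

Cmd z ≈ 0.011. Close.

Emit:
apply_moves(plan=[0.6, 0, 0, -0.0005, 0, 0.5, 0, 0, 0, 0, 0.4, 0, 0, 0, 0, 0.4, 0, 0, 0, 0, 0.4, 0, 0, 0, 0, 0.4, 0, 0, 0, 0], force=15)

```text
t: 17.55
position: [0.5647, -0.1853, 0.0105]
ee_rot: [0.996, 0.085, 0.0, 0.0]
wrist_force: [-1.2, -1.0, 5.5]
grip_width: 0.0555
finger_force: 15.0
```

Emit:
apply_moves(plan=[0.4, 0, 0, 0.03, 0, 0.4, 0, 0, 0.05, 0, 0.4, 0, 0, 0.05, 0, 0.4, 0, 0, 0.05, 0, 0.4, 0, 0, 0, 0])

```text
t: 18.18
position: [0.5672, -0.1856, 0.1941]
ee_rot: [0.996, 0.085, 0.004, 0.001]
wrist_force: [0.2, -0.3, -1.1]
grip_width: 0.0556
finger_force: 15.0
```

```bash
python3 - <<'E'
from h import *
import pickle
s=observe();print(s["position"],s["ee_rot"],s["grip_width"])
c=read_camera("wrist");pickle.dump(c,open("w5.pkl","wb"));save(c,"w5.png")
E
```

```text
[ 0.56716369 -0.18555268  0.19408494] [0.99638023 0.08488737 0.00430145 0.00144198] 0.05556614391405383
```

View pics/w5.png

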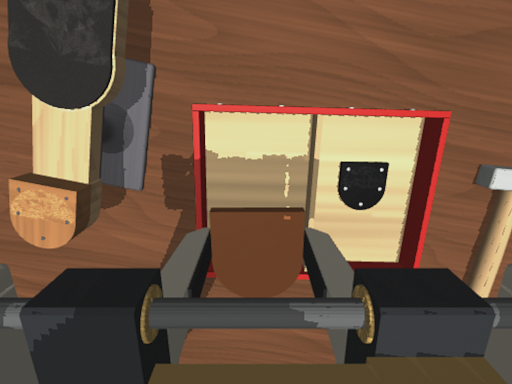

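Leather held level between the pads, straight edge at row ≈ 208. Measure its offset in the hand.

```bash
python3 - <<'E'
from h import *
import pickle
c=pickle.load(open("w5.pkl","rb"));im=np.asarray(c["img"])
for u in(220,258,296): print(u,[tuple(int(q) for q in im[v,u]) for v in range(204,217)])
print(im[208,205:215].tolist(),im[208,298:312].tolist())
for u,v in[(213,211.5),(258,211.5),(302,211.5)]:print(ray(c,u,v,.1965),ray(c,u,v-4,.1885))
R=np.array(c["R"]);print(-R.T@np.array(c["t"]))
E
```

```text
220 [(148, 126, 92), (150, 128, 93), (156, 133, 98), (116, 94, 68), (68, 46, 31), (61, 40, 27), (61, 38, 24), (68, 43, 28), (100, 62, 38), (109, 68, 42), (108, 68, 41), (108, 67, 41), (108, 67, 41)]
258 [(147, 125, 92), (147, 125, 92), (153, 131, 96), (104, 85, 61), (58, 35, 23), (62, 39, 25), (62, 39, 26), (68, 44, 27), (99, 61, 38), (108, 67, 41), (107, 67, 40), (108, 67, 41), (107, 66, 39)]
296 [(146, 125, 92), (146, 125, 92), (149, 128, 93), (102, 84, 60), (59, 35, 22), (61, 39, 26), (62, 40, 26), (69, 44, 29), (98, 60, 37), (107, 66, 41), (107, 66, 41), (106, 65, 40), (107, 66, 41)]
[[62, 16, 16], [92, 58, 45], [138, 114, 85], [153, 132, 97], [154, 132, 97], [128, 107, 78], [82, 62, 43], [66, 44, 29], [69, 46, 32], [69, 46, 31]] [[59, 36, 24], [59, 36, 24], [59, 35, 22], [59, 36, 22], [55, 33, 20], [104, 84, 61], [135, 114, 83], [109, 93, 69], [77, 66, 50], [81, 69, 52], [81, 70, 52], [98, 84, 63], [137, 116, 86], [152, 129, 95]]
[ 0.5827042  -0.15566431  0.1965    ] [ 0.58220355 -0.15460166  0.1885    ]
[ 0.5872178  -0.18220292  0.1965    ] [ 0.58691772 -0.18231087  0.1885    ]
[ 0.59163593 -0.2081802   0.1965    ] [ 0.59153217 -0.20943386  0.1885    ]
[ 0.64750376 -0.1706464   0.36149343]
```

Emit:
apply_moves(plan=[0.4, -0.007, 0.037, 0, -0.041, 0.4, -0.007, 0.037, 0, -0.041, 0.4, -0.007, 0.037, 0, -0.041, 0.4, -0.007, 0.037, 0, -0.041, 0.4, -0.0067, 0.0358, 0, -0.041, 0.4, 0, 0, -0.03, 0, 0.4, 0, 0, 0, 0])

```text
t: 19.1
position: [0.5266, -0.001, 0.1566]
ee_rot: [1.0, -0.017, -0.005, 0.0]
wrist_force: [0.3, -0.0, 0.4]
grip_width: 0.0559
finger_force: 15.0
```

```bash
python3 - <<'E'
from h import *
import pickle
s=observe();print(s["position"],s["ee_rot"],s["grip_width"])
c=read_camera("wrist");pickle.dump(c,open("w6.pkl","wb"));save(c,"w6.png")
b=read_camera("scene");pickle.dump(b,open("s6.pkl","wb"))
im=np.vstack([np.asarray(c["img"])[120:310],cv2.resize(np.asarray(b["img"])[140:240,240:400],(512,320),interpolation=cv2.INTER_CUBIC)])
cv2.imwrite("pics/w6b.png",im[...,::-1])
E
```

```text
[ 0.52658587 -0.00103576  0.15664896] [ 9.99844410e-01 -1.70239960e-02 -4.61128197e-03  2.74071624e-04] 0.05588067426196204
```

View pics/w6b.png

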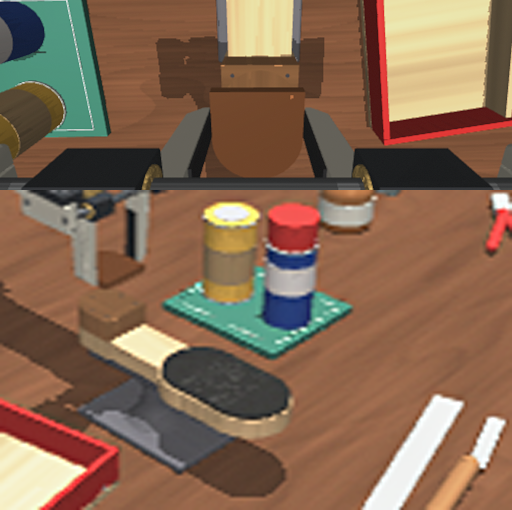

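Wrist: heel edge at about row 180, cols 221–299; piece edge row ≈ 208, parallel, centred. Measure the remaining offset.

```bash
python3 - <<'E'
from h import *
import pickle
c=pickle.load(open("w6.pkl","rb"));im=np.asarray(c["img"])
for u in(230,260,290): print(u,[tuple(int(q) for q in im[v,u]) for v in range(172,190)])
for v in(190,198):print([(u,tuple(int(q) for q in im[v,u])) for u in list(range(216,226))+list(range(295,304))])
for u in (220,258,296):print([int(im[v,u].sum()) for v in range(203,218)])
print(im[209,207:216].sum(1),im[209,298:310].sum(1))
E
```

```text
230 [(230, 198, 142), (230, 198, 142), (232, 199, 143), (237, 204, 147), (168, 135, 96), (76, 55, 37), (73, 52, 34), (76, 55, 36), (76, 55, 37), (77, 55, 37), (76, 55, 38), (75, 54, 37), (83, 59, 40), (121, 85, 56), (133, 94, 61), (133, 93, 60), (134, 94, 61), (136, 94, 61)]
260 [(235, 214, 153), (235, 215, 154), (239, 219, 157), (204, 171, 123), (123, 98, 71), (80, 58, 40), (74, 53, 36), (76, 55, 37), (76, 55, 38), (76, 54, 37), (76, 55, 37), (74, 53, 35), (82, 58, 39), (121, 85, 56), (134, 94, 61), (133, 93, 60), (135, 94, 61), (137, 96, 62)]
290 [(242, 227, 166), (244, 231, 169), (210, 181, 130), (167, 137, 100), (127, 102, 73), (84, 61, 42), (75, 54, 37), (76, 54, 37), (77, 55, 37), (77, 55, 38), (77, 55, 38), (75, 54, 37), (84, 61, 40), (122, 85, 55), (134, 94, 61), (133, 93, 61), (134, 94, 61), (136, 95, 62)]
[(216, (82, 55, 41)), (217, (80, 54, 38)), (218, (81, 55, 39)), (219, (80, 54, 39)), (220, (86, 59, 42)), (221, (123, 86, 56)), (222, (139, 97, 62)), (223, (138, 96, 61)), (224, (137, 96, 62)), (225, (137, 96, 62)), (295, (137, 96, 61)), (296, (138, 97, 62)), (297, (140, 9
[... 160 characters left out ...]
17, (86, 58, 41)), (218, (85, 57, 40)), (219, (85, 57, 40)), (220, (84, 56, 41)), (221, (116, 81, 54)), (222, (131, 92, 60)), (223, (130, 90, 59)), (224, (130, 90, 59)), (225, (130, 90, 59)), (295, (138, 96, 62)), (296, (139, 97, 62)), (297, (141, 98, 63)), (298, (113, 78, 51)), (299, (85, 58, 42)), (300, (84, 57, 41)), (301, (85, 58, 41)), (302, (86, 58, 41)), (303, (85, 58, 40))]
[191, 190, 185, 185, 161, 138, 134, 133, 129, 208, 239, 234, 234, 232, 232]
[271, 273, 274, 281, 196, 126, 132, 130, 144, 213, 233, 229, 232, 229, 230]
[286, 280, 278, 289, 202, 127, 134, 131, 148, 209, 229, 223, 225, 226, 227]
[194 196 195 165 131 133 134 135 132] [134 134 136 134 133 136 176 195 192 192 191 192]
```

```bash
python3 - <<'E'
from h import *
import pickle
c=pickle.load(open("w6.pkl","rb"))
h=ray(c,259.75,184.6,.12);b=ray(c,257,206.9,.158);t=ray(c,257,211.6,.166)
print(h,b,t,h-(b+t)/2)
l=ray(c,220.8,194,.12);r=ray(c,298.7,194,.12);print(l,r,np.hypot(*(l-r)[:2]))
pl=ray(c,210.2,209,.162);pr=ray(c,303.7,209,.162);print(pl,pr,np.hypot(*(pl-pr)[:2]))
R=np.array(c["R"]);print(np.degrees(np.arctan2(R[0,0],-R[0,1])),observe()["ee_rot"])
E
```

```text
[ 0.55227034 -0.00336497  0.12      ] [ 0.54947638 -0.00126253  0.158     ] [ 0.54960317 -0.00126052  0.166     ] [ 0.00273056 -0.00210345 -0.042     ]
[0.5461476  0.02510707 0.12      ] [ 0.54419949 -0.03139609  0.12      ] 0.05653673321470679
[0.55060724 0.0260887  0.162     ] [ 0.54872118 -0.02856663  0.162     ] 0.0546878632871285
-1.964876018336492 [ 9.99835577e-01 -1.80855225e-02 -1.29936975e-03  2.13078462e-04]
```

Emit:
apply_moves(plan=[0.4, 0.0025, -0.002, 0, 0, 0.4, 0, 0, -0.015, 0, 0.4, 0, 0, -0.012, 0, 0.4, 0, 0, 0, 0])

```text
t: 19.7
position: [0.5311, -0.0034, 0.1317]
ee_rot: [1.0, -0.018, -0.002, 0.0]
wrist_force: [-0.1, -0.1, 0.1]
grip_width: 0.0558
finger_force: 15.0
```

```bash
python3 - <<'E'
from h import *
import pickle
s=observe();print(s["position"],s["ee_rot"],s["grip_width"])
for k in range(2):
    c=read_camera("wrist");im=np.asarray(c["img"]).astype(int).sum(2);print(observe()["position"])
    R=np.array(c["R"]);print("cam",-R.T@np.array(c["t"]))
pickle.dump(c,open("w7.pkl","wb"));save(c,"w7.png")
for u in (230,258,286):print(im[180:218,u].tolist())
print(im[203,212:228].tolist(),im[203,290:306].tolist())
print(im[209,204:216].tolist(),im[209,298:310].tolist())
E
```

```text
[ 0.53112507 -0.00335739  0.13167569] [ 9.99843843e-01 -1.75916675e-02 -1.68019026e-03  1.55340835e-05] 0.05576372779162361
[ 0.53176222 -0.00329734  0.13238023]
cam [ 0.6146286  -0.00576553  0.29812456]
[ 0.53221636 -0.00328922  0.13286376]
cam [ 0.61499049 -0.00569988  0.29894688]
[609, 609, 610, 617, 556, 523, 448, 402, 407, 408, 411, 418, 311, 182, 165, 168, 170, 170, 171, 169, 172, 168, 164, 236, 283, 292, 296, 226, 147, 136, 137, 130, 213, 241, 237, 237, 236, 237]
[607, 608, 608, 609, 620, 494, 390, 397, 400, 400, 402, 409, 305, 184, 165, 171, 171, 170, 172, 170, 171, 171, 162, 234, 281, 290, 299, 206, 127, 133, 134, 147, 213, 235, 235, 234, 231, 230]
[634, 642, 523, 415, 421, 423, 427, 430, 434, 435, 437, 449, 327, 187, 169, 171, 170, 175, 172, 169, 171, 169, 166, 234, 283, 293, 300, 208, 134, 133, 137, 149, 211, 232, 230, 222, 297, 326]
[178, 216, 235, 234, 233, 231, 231, 232, 232, 234, 235, 234, 236, 236, 236, 235] [235, 236, 236, 236, 236, 236, 235, 236, 236, 236, 217, 190, 181, 182, 182, 182]
[187, 185, 185, 187, 186, 189, 163, 137, 134, 133, 136, 136] [137, 136, 138, 134, 135, 139, 178, 195, 192, 190, 190, 192]
```

```bash
python3 - <<'E'
from h import *
import pickle
c=pickle.load(open("w7.pkl","rb"));z=.1325
h=ray(c,256.5,203,.12);b=ray(c,257.05,206.9,z-.0025);t=ray(c,257.05,211.6,z+.0055)
print(h,b,t,h-(b+t)/2)
E
```

```text
[ 0.55227394 -0.00318198  0.12      ] [ 0.55323992 -0.00356864  0.13      ] [ 0.55323578 -0.00356629  0.138     ] [-0.00096391  0.00038549 -0.014     ]
```

Emit:
apply_moves(plan=[0.4, -0.001, 0.0003, -0.005, 0, 0.4, 0, 0, -0.004, 0, 0.4, 0, 0, -0.001, 0, 0.4, 0, 0, 0, 0])

```text
t: 20.3
position: [0.5313, -0.003, 0.1231]
ee_rot: [1.0, -0.018, 0.0, -0.0]
wrist_force: [1.2, 0.4, 0.2]
grip_width: 0.056
finger_force: 15.0
```

Emit:
apply_moves(plan=[0.4, 0, 0, -0.001, 0, 0.4, 0, 0, 0, 0])

```text
t: 20.55
position: [0.5315, -0.003, 0.1224]
ee_rot: [1.0, -0.018, 0.0, -0.0]
wrist_force: [-1.0, 0.1, 1.3]
grip_width: 0.0556
finger_force: 15.0
```

Emit:
apply_moves(plan=[0.4, 0, 0, -0.0007, 0, 0.4, 0, 0, 0, 0])

```text
t: 20.8
position: [0.5315, -0.003, 0.1224]
ee_rot: [1.0, -0.018, 0.0, -0.0]
wrist_force: [-2.5, 1.2, 7.0]
grip_width: 0.0561
finger_force: 15.0
```

Emit:
apply_moves(plan=[0.66, 0, 0, 0.0007, 0, 0.7, 0, 0, 0, 0, 0.75, 0, 0, 0, 0, 0.75, 0, 0, 0.01, 0, 0.75, 0, 0, 0.03, 0, 0.75, 0, 0, 0.03, 0, 0.75, 0, 0, 0, 0])

```text
t: 21.68
position: [0.5332, -0.003, 0.1949]
ee_rot: [1.0, -0.018, 0.003, -0.0]
wrist_force: [-0.4, -1.0, -0.5]
grip_width: 0.0697
finger_force: 0.0
```

```bash
python3 - <<'E'
from h import *
import pickle
s=observe();print(s["position"],s["ee_rot"],s["grip_width"])
c=read_camera("wrist");pickle.dump(c,open("w8.pkl","wb"))
im=np.asarray(c["img"])[130:230,190:330];cv2.imwrite("pics/w8.png",cv2.resize(im,None,fx=5,fy=5,interpolation=cv2.INTER_CUBIC)[...,::-1])
E
```

```text
[ 0.53319779 -0.0029544   0.19486473] [ 9.99839561e-01 -1.76268367e-02  3.18106443e-03 -1.67196342e-04] 0.06968006561976615
```

View pics/w8.png

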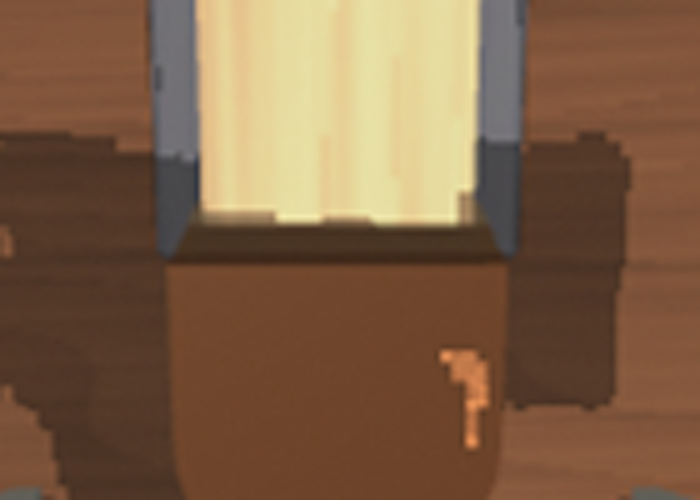

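Leather sits flush on the heel, edge at crop row 262, no step visible. Now press with closed fingertips.

Emit:
apply_moves(plan=[0, -0.006, 0, 0, 0, 0, 0, 0, 0, 0, 0, 0, 0, 0, 0, 0, 0, 0, 0, 0, 0, 0, 0, -0.03, 0, 0, 0, 0, -0.025, 0, 0, 0, 0, -0.007, 0, 0, 0, 0, 0, 0])

```text
t: 22.72
position: [0.5256, -0.003, 0.1302]
ee_rot: [1.0, -0.018, 0.0, -0.0]
wrist_force: [0.2, -0.9, -0.5]
grip_width: 0.0007
finger_force: 0.0
```

Emit:
apply_moves(plan=[0, 0, 0, -0.002, 0, 0, 0, 0, -0.001, 0, 0, 0, 0, 0, 0])

```text
t: 23.1
position: [0.526, -0.003, 0.1283]
ee_rot: [1.0, -0.018, 0.001, -0.0]
wrist_force: [-0.8, -0.5, 5.8]
grip_width: 0.0007
finger_force: 2.8
```

Emit:
apply_moves(plan=[0, 0, 0, -0.001, 0, 0, 0, 0, -0.001, 0, 0, 0, 0, 0, 0, 0, 0, 0, 0, 0])

```text
t: 23.6
position: [0.526, -0.003, 0.1283]
ee_rot: [1.0, -0.018, 0.001, -0.0]
wrist_force: [-5.2, 0.7, 17.5]
grip_width: 0.0008
finger_force: 8.9
```

Emit:
apply_moves(plan=[0, 0, 0, -0.0008, 0, 0, 0, 0, 0, 0, 0, 0, 0, 0, 0, 0, 0, 0, 0, 0])

```text
t: 24.1
position: [0.526, -0.003, 0.1282]
ee_rot: [1.0, -0.018, 0.002, -0.0]
wrist_force: [-5.7, 0.3, 21.9]
grip_width: 0.0007
finger_force: 11.3
```

Emit:
apply_moves(plan=[0, 0, 0, 0.002, 0, 0, 0, 0, 0.003, 0, 0, 0, 0, 0.03, 0, 0.3, 0, 0, 0.04, 0, 0.75, 0.008, -0.05, 0, 0.05, 0.75, 0.008, -0.05, 0, 0.05, 0.75, 0.008, -0.05, 0, 0.05, 0.75, 0.008, -0.05, 0, 0.05])

```text
t: 25.1
position: [0.5574, -0.2045, 0.199]
ee_rot: [0.997, 0.083, -0.0, -0.0]
wrist_force: [1.6, 0.3, -0.5]
grip_width: 0.0461
finger_force: 0.0
```

Emit:
apply_moves(plan=[0.75, 0.012, -0.05, 0, 0, 0.75, 0.012, -0.055, 0, 0, 0.75, 0, 0, 0, 0, 0.75, 0, 0, 0, 0])

```text
t: 25.6
position: [0.5811, -0.3072, 0.1985]
ee_rot: [0.997, 0.082, -0.0, -0.001]
wrist_force: [-0.4, -0.4, -0.5]
grip_width: 0.0698
finger_force: 0.0
```

```bash
python3 - <<'E'
from h import *
import pickle
s=observe();print(s["position"],s["ee_rot"])
c=read_camera("wrist");pickle.dump(c,open("w9.pkl","wb"));H,S,V=hsv(c);save(c,"w9.png")
m=(V<75).astype(np.uint8)
cs,_=cv2.findContours(m,cv2.RETR_EXTERNAL,cv2.CHAIN_APPROX_NONE)
for k in cs:
    b=cv2.boundingRect(k);a=cv2.contourArea(k)
    if 800<a<6000: print(b,a);P=np.array([ray(c,u,v,.016)[:2] for u,v in k[:,0]],np.float32);rep("r",P);dfit(P,"rub")
w=pickle.load(open("w8.pkl","rb"));print("edge",ray(w,256.9,181.9,.128))
E
```

```text
[ 0.58111982 -0.30721064  0.19851157] [ 9.96602147e-01  8.23594059e-02 -4.06227563e-04 -9.60834587e-04]
(241, 154, 46, 48) 1863.0
r rect [ 0.5756 -0.315 ] [0.0593 0.0546] 8.5 circ [ 0.5811 -0.3137] 0.036 ell [ 0.5785 -0.3142] [0.06  0.065]
rub origin [ 0.605  -0.3105] yaw 8.35 rms mm 0.54
(83, 104, 50, 160) 2152.5
r rect [ 0.529  -0.1294] [0.2056 0.0358] 8.1 circ [ 0.5283 -0.1265] 0.1037 ell [ 0.5143 -0.1259] [0.0306 0.2288]
rub origin [ 0.4862 -0.1632] yaw -29.67 rms mm 62.96
edge [ 0.55350675 -0.00303368  0.128     ]
```

Emit:
apply_moves(plan=[0.75, 0.0014, -0.0048, -0.04, -0.016, 0.75, 0, 0, -0.055, 0, 0.75, 0, 0, -0.055, 0, 0.75, 0, 0, -0.03, 0, 0.75, 0, 0, -0.007, 0, 0.75, 0, 0, -0.0015, 0, 0.75, 0, 0, 0, 0])

```text
t: 26.52
position: [0.5841, -0.313, 0.0128]
ee_rot: [0.997, 0.075, 0.002, 0.001]
wrist_force: [0.3, 0.5, -0.9]
grip_width: 0.0695
finger_force: 0.0
```

Emit:
apply_moves(plan=[0.75, 0, 0, -0.0005, 0, 0.6, 0, 0, 0, 0, 0.5, 0, 0, 0, 0, 0.4, 0, 0, 0, 0, 0.4, 0, 0, 0, 0, 0.4, 0, 0, 0, 0, 0.4, 0, 0, 0, 0])

```text
t: 27.4
position: [0.5829, -0.313, 0.0108]
ee_rot: [0.997, 0.074, 0.0, 0.0]
wrist_force: [-0.9, -0.2, 4.5]
grip_width: 0.0559
finger_force: 15.0
```

Emit:
apply_moves(plan=[0.4, 0, 0, 0.03, 0, 0.4, 0, 0, 0.05, 0, 0.4, 0, 0, 0.05, 0, 0.4, 0, 0, 0.05, 0, 0.4, -0.0086, 0.0516, 0, -0.031, 0.4, -0.0086, 0.0516, 0, -0.031, 0.4, -0.0086, 0.0516, 0, -0.031, 0.4, -0.0086, 0.0516, 0, -0.031])

```text
t: 28.4
position: [0.5476, -0.1045, 0.1897]
ee_rot: [1.0, 0.012, -0.0, -0.0]
wrist_force: [-0.2, 0.7, -0.7]
grip_width: 0.0561
finger_force: 15.0
```

Emit:
apply_moves(plan=[0.4, -0.0086, 0.0516, 0, -0.03, 0.4, -0.0084, 0.0518, 0, -0.03, 0.4, 0, 0, -0.03, 0, 0.4, 0, 0, -0.013, 0, 0.4, 0, 0, 0, 0, 0.4, 0, 0, 0, 0])

```text
t: 29.15
position: [0.532, -0.004, 0.1478]
ee_rot: [1.0, -0.019, 0.001, 0.0]
wrist_force: [0.0, -0.2, 1.0]
grip_width: 0.0559
finger_force: 15.0
```

```bash
python3 - <<'E'
from h import *
import pickle
s=observe();print(s["position"],s["ee_rot"],s["grip_width"])
c=read_camera("wrist");im=np.asarray(c["img"]).astype(int).sum(2)
pickle.dump(c,open("w10.pkl","wb"))
for u in (230,258,286):print(im[185:220,u].tolist())
for v in(202,204,209,213):print(v,im[v,202:226].tolist(),im[v,288:312].tolist())
a=np.asarray(c["img"])[160:260,190:330];cv2.imwrite("pics/w10.png",cv2.resize(a,None,fx=5,fy=5,interpolation=cv2.INTER_CUBIC)[...,::-1])
E
```

```text
[ 0.53195803 -0.00402821  0.14779937] [ 9.99828019e-01 -1.85357961e-02  5.89556829e-04  9.89801026e-05] 0.05589499600211236
[440, 403, 262, 165, 176, 176, 178, 177, 178, 180, 166, 149, 143, 133, 224, 252, 248, 250, 249, 248, 248, 259, 164, 40, 48, 47, 57, 76, 84, 80, 79, 77, 75, 73, 78]
[428, 395, 258, 167, 176, 176, 178, 177, 176, 180, 164, 145, 143, 138, 222, 250, 245, 247, 244, 246, 246, 255, 161, 37, 43, 48, 57, 69, 74, 74, 74, 71, 75, 75, 76]
[443, 406, 264, 170, 175, 178, 180, 180, 178, 181, 162, 145, 140, 154, 225, 242, 241, 240, 239, 240, 245, 219, 128, 42, 47, 48, 54, 70, 68, 67, 70, 66, 68, 74, 68]
202 [203, 204, 199, 201, 203, 201, 200, 201, 201, 200, 198, 214, 245, 254, 253, 252, 251, 252, 252, 250, 250, 250, 251, 248] [241, 240, 242, 241, 242, 240, 241, 241, 239, 273, 243, 193, 197, 196, 195, 196, 195, 195, 195, 194, 196, 193, 194, 192]
204 [198, 198, 198, 197, 195, 196, 195, 193, 192, 194, 191, 211, 241, 253, 250, 249, 249, 250, 250, 250, 250, 250, 250, 249] [240, 241, 241, 240, 243, 243, 241, 239, 239, 296, 262, 201, 202, 201, 203, 200, 201, 199, 200, 199, 198, 198, 200, 199]
209 [202, 205, 202, 201, 202, 201, 204, 208, 148, 45, 50, 47, 46, 50, 48, 52, 49, 47, 50, 50, 39, 49, 47, 51] [46, 46, 50, 43, 51, 49, 50, 48, 49, 47, 47, 47, 54, 47, 48, 69, 170, 207, 202, 200, 198, 202, 202, 201]
213 [211, 209, 210, 210, 210, 209, 213, 162, 80, 72, 80, 82, 79, 82, 82, 82, 85, 82, 77, 80, 78, 78, 82, 75] [74, 71, 78, 73, 69, 72, 70, 71, 69, 70, 76, 66, 71, 67, 71, 68, 86, 175, 208, 202, 205, 204, 202, 202]
```

View pics/w10.png

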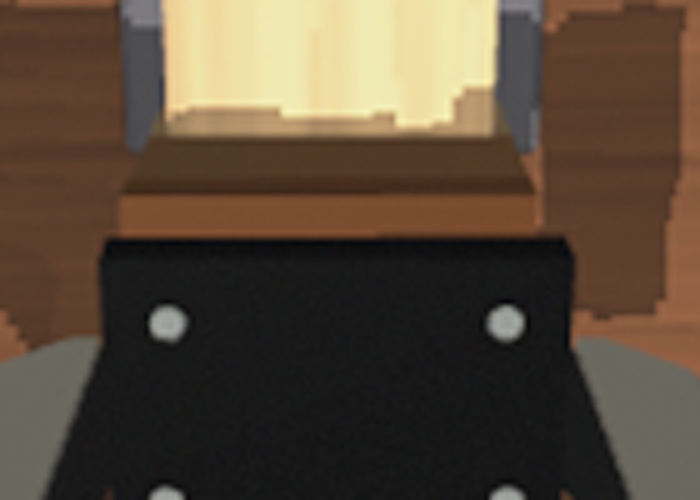

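```bash
python3 - <<'E'
from h import *
import pickle
c=pickle.load(open("w10.pkl","rb"));z=.1477
h=ray(c,256.0,198.7,.128);b=ray(c,256.9,207,z-.0027);t=ray(c,256.9,211.3,z+.0053)
print(h,b,t,h-(b+t)/2)
E
```

```text
[ 0.55295179 -0.0036092   0.128     ] [ 0.5531926 -0.0042216  0.145    ] [ 0.55341003 -0.0042299   0.153     ] [-0.00034953  0.00061655 -0.021     ]
```

Rubber is parallel to and within ~0.7 mm of the leather. Descend with small correction.

Emit:
apply_moves(plan=[0.4, -0.0003, 0.0006, -0.01, 0, 0.4, 0, 0, -0.005, 0, 0.4, 0, 0, -0.001, 0, 0.4, 0, 0, 0, 0])

```text
t: 29.7
position: [0.531, -0.0024, 0.1313]
ee_rot: [1.0, -0.018, -0.0, -0.0]
wrist_force: [0.1, 0.2, -0.7]
grip_width: 0.0561
finger_force: 15.0
```

Emit:
apply_moves(plan=[0.4, 0, 0, -0.001, 0, 0.4, 0, 0, 0, 0])

```text
t: 29.95
position: [0.5313, -0.0024, 0.1307]
ee_rot: [1.0, -0.018, 0.0, -0.0]
wrist_force: [-0.3, -0.3, 1.5]
grip_width: 0.0554
finger_force: 15.0
```

Emit:
apply_moves(plan=[0.4, 0, 0, -0.0005, 0, 0.4, 0, 0, 0, 0])

```text
t: 30.2
position: [0.5313, -0.0023, 0.1307]
ee_rot: [1.0, -0.018, 0.0, -0.0]
wrist_force: [-0.6, 0.3, 6.1]
grip_width: 0.0558
finger_force: 15.0
```

Emit:
apply_moves(plan=[0.66, 0, 0, 0.0005, 0, 0.7, 0, 0, 0, 0, 0.75, 0, 0, 0, 0, 0.75, 0, 0, 0.01, 0, 0.75, 0, 0, 0.03, 0, 0.75, 0, 0, 0.03, 0, 0.75, 0, 0, 0, 0])

```text
t: 31.08
position: [0.5329, -0.0024, 0.2031]
ee_rot: [1.0, -0.018, 0.003, -0.0]
wrist_force: [0.5, 0.1, -0.1]
grip_width: 0.0698
finger_force: 0.0
```

```bash
python3 - <<'E'
from h import *
import pickle
s=observe();print(s["position"],s["ee_rot"],s["grip_width"])
c=read_camera("wrist");pickle.dump(c,open("w11.pkl","wb"))
im=np.asarray(c["img"])[130:230,190:330];cv2.imwrite("pics/w11.png",cv2.resize(im,None,fx=5,fy=5,interpolation=cv2.INTER_CUBIC)[...,::-1])
E
```

```text
[ 0.53288435 -0.00236717  0.20309618] [ 9.99839571e-01 -1.76224150e-02  3.20215016e-03 -1.70755720e-04] 0.0697767205570534
```

View pics/w11.png

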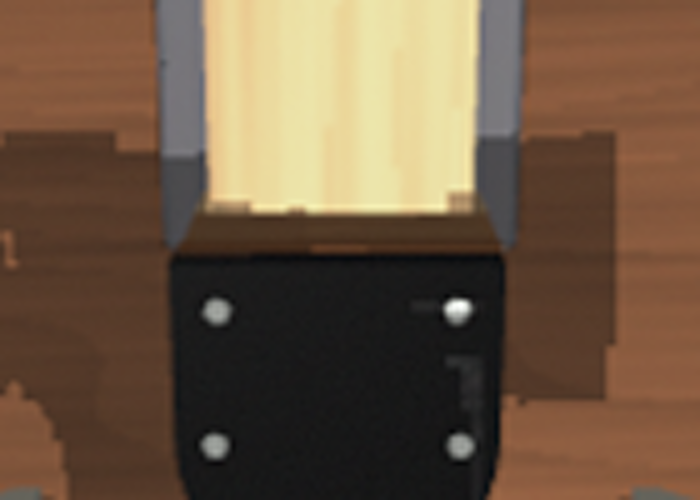

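Rubber flush on the leather. Press it.

Emit:
apply_moves(plan=[0, -0.006, 0, 0, 0, 0, 0, 0, 0, 0, 0, 0, 0, 0, 0, 0, 0, 0, 0, 0, 0, 0, 0, -0.03, 0, 0, 0, 0, -0.025, 0, 0, 0, 0, -0.008, 0, 0, 0, 0, -0.002, 0])

```text
t: 32.12
position: [0.5252, -0.0023, 0.1363]
ee_rot: [1.0, -0.018, -0.0, -0.0]
wrist_force: [-3.6, 0.2, 11.2]
grip_width: 0.0007
finger_force: 6.2
```

Emit:
apply_moves(plan=[0, 0, 0, -0.001, 0, 0, 0, 0, -0.001, 0, 0, 0, 0, 0, 0])

```text
t: 32.5
position: [0.5253, -0.0023, 0.1363]
ee_rot: [1.0, -0.018, 0.001, -0.0]
wrist_force: [-5.8, 0.7, 14.3]
grip_width: 0.0005
finger_force: 7.3
```

Emit:
apply_moves(plan=[0, 0, 0, -0.001, 0, 0, 0, 0, 0, 0, 0, 0, 0, 0, 0, 0, 0, 0, 0, 0])

```text
t: 33.0
position: [0.5253, -0.0023, 0.1363]
ee_rot: [1.0, -0.018, 0.001, -0.0]
wrist_force: [-6.5, -0.5, 20.6]
grip_width: 0.0004
finger_force: 10.2
```

Emit:
apply_moves(plan=[0, 0, 0, 0.002, 0, 0, 0, 0, 0.004, 0, 0, 0, 0, 0.05, 0, 1, 0, 0, 0.0613, 0, 1, -0.0091, 0.0513, 0, 0, 1, -0.0091, 0.0513, 0, 0, 1, -0.0091, 0.0513, 0, 0, 1, -0.0091, 0.0513, 0, 0], force=25)

```text
t: 34.0
position: [0.4886, 0.2044, 0.25]
ee_rot: [1.0, -0.018, 0.0, -0.0]
wrist_force: [-0.5, 0.1, -0.7]
grip_width: 0.0462
finger_force: 0.0
```

Emit:
apply_moves(plan=[1, -0.0091, 0.0511, 0, 0, 1, 0, 0, 0, 0, 1, 0, 0, 0, 0])

```text
t: 34.38
position: [0.4799, 0.2531, 0.2495]
ee_rot: [1.0, -0.018, 0.0, 0.001]
wrist_force: [-0.1, -1.0, 0.2]
grip_width: 0.076
finger_force: 0.0
```

```bash
python3 - <<'E'
from h import *
import pickle
s=observe();print(s["position"],s["ee_rot"],s["grip_width"])
c=read_camera("wrist");pickle.dump(c,open("w12.pkl","wb"));H,S,V=hsv(c)
rep("lid",pts(c,(S<45)&(V>100),(215,140,300,215),.115))
m=((H<8)|(H>174))&(S>150)&(V>80)
rep("cap",pts(c,m,(190,60,310,170),.145))
E
```

```text
[0.47990938 0.25306604 0.24953332] [ 9.99840058e-01 -1.78755860e-02  1.43990379e-04  5.48050813e-04] 0.07603785727080531
lid rect [0.4789 0.2546] [0.0385 0.0376] 87.9 circ [0.4791 0.2544] 0.0197 ell [0.479  0.2545] [0.0381 0.0384]
cap rect [0.5698 0.2525] [0.0552 0.0539] 87.9 circ [0.5703 0.2526] 0.0281 ell [0.57   0.2528] [0.0545 0.0547]
```

Emit:
apply_moves(plan=[1, -0.001, 0.001, 0, 0, 1, 0, 0, -0.02, 0, 1, 0, 0, -0.05, 0, 1, 0, 0, -0.05, 0, 1, 0, 0, -0.04, 0, 1, 0, 0, -0.015, 0, 1, 0, 0, 0, 0, 0.4, 0, 0, 0, 0])

```text
t: 35.42
position: [0.4799, 0.2554, 0.0763]
ee_rot: [1.0, -0.018, 0.002, -0.001]
wrist_force: [-0.3, -0.1, 0.6]
grip_width: 0.0871
finger_force: 0.0
```

Emit:
apply_moves(plan=[0.4, 0, 0, 0, 0, 0.4, 0, 0, 0, 0, 0.4, 0, 0, 0, 0, 0.4, 0, 0, 0, 0, 0.4, 0, 0, 0, 0, 0.4, 0, 0, 0, 0])

```text
t: 36.17
position: [0.4789, 0.2545, 0.0753]
ee_rot: [1.0, -0.018, 0.0, 0.0]
wrist_force: [-0.9, -1.9, 5.7]
grip_width: 0.0614
finger_force: 25.0
```

Emit:
apply_moves(plan=[0.4, 0, 0, 0.03, 0, 0.4, 0, 0, 0.06, 0, 0.4, 0, 0, 0.06, 0, 0.4, 0.001, -0.03, 0.03, 0.02, 0.4, 0.002, -0.05, 0, 0.02, 0.4, 0.002, -0.05, 0, 0.02, 0.4, 0.002, -0.05, 0, 0.02, 0.4, 0.002, -0.05, 0, 0.02])

```text
t: 37.17
position: [0.4864, 0.0236, 0.2534]
ee_rot: [0.999, 0.033, -0.001, -0.0]
wrist_force: [0.3, 0.1, -3.7]
grip_width: 0.0613
finger_force: 25.0
```

Emit:
apply_moves(plan=[0.4, 0.002, -0.05, 0, 0.02, 0.4, 0.002, -0.05, 0, 0.02, 0.4, 0.002, -0.05, 0, 0.02, 0.4, 0.001, -0.05, 0, 0.019, 0.4, 0, -0.022, 0, 0, 0.4, 0, 0, -0.03, 0, 0.4, 0, 0, -0.05, 0, 0.4, 0, 0, -0.03, 0])

```text
t: 38.17
position: [0.4921, -0.1959, 0.1412]
ee_rot: [0.997, 0.072, -0.003, -0.002]
wrist_force: [0.8, -0.6, -3.5]
grip_width: 0.062
finger_force: 25.0
```

Emit:
apply_moves(plan=[0.4, 0, 0, 0, 0, 0.4, 0, 0, 0, 0])

```text
t: 38.42
position: [0.4953, -0.1972, 0.1453]
ee_rot: [0.997, 0.072, 0.001, 0.0]
wrist_force: [0.9, -0.2, -4.6]
grip_width: 0.0618
finger_force: 25.0
```

Emit:
apply_moves(plan=[0.4, 0, 0, -0.03, 0, 0.4, 0, 0, -0.035, 0, 0.4, 0, 0, -0.004, 0, 0.4, 0, 0, 0, 0])

```text
t: 38.92
position: [0.4959, -0.1975, 0.0771]
ee_rot: [0.997, 0.072, 0.001, 0.001]
wrist_force: [0.1, -0.3, -4.0]
grip_width: 0.0618
finger_force: 25.0
```

Emit:
apply_moves(plan=[0.4, -0.0005, -0.0003, -0.002, 0, 0.4, 0, 0, 0, 0])

```text
t: 39.17
position: [0.4946, -0.1977, 0.0746]
ee_rot: [0.997, 0.072, 0.001, 0.0]
wrist_force: [0.3, -0.4, -4.7]
grip_width: 0.0619
finger_force: 25.0
```

Emit:
apply_moves(plan=[0.4, 0, 0, -0.0015, 0, 0.4, 0, 0, 0, 0])

```text
t: 39.42
position: [0.4947, -0.1977, 0.0733]
ee_rot: [0.997, 0.072, 0.001, 0.0]
wrist_force: [0.0, 0.8, 4.4]
grip_width: 0.0615
finger_force: 25.0
```

Emit:
apply_moves(plan=[1, 0, 0, 0.0007, 0, 1, 0, 0, 0, 0, 1, 0, 0, 0, 0, 1, 0, 0, 0.02, 0, 1, 0, 0, 0.05, 0, 1, 0, 0, 0.0568, 0, 1, 0, 0, 0.03, 0, 1, 0, 0, 0, 0])

```text
t: 40.42
position: [0.4955, -0.1979, 0.2321]
ee_rot: [0.997, 0.072, 0.003, 0.001]
wrist_force: [0.5, 0.2, -0.9]
grip_width: 0.0929
finger_force: 0.0
```

```bash
python3 - <<'E'
from h import *
s=observe();print(s["position"])
c=read_camera("wrist");H,S,V=hsv(c)
rep("lid",pts(c,(S<45)&(V>100),(222,150,282,215),.113))
E
```

```text
[ 0.49554491 -0.19793446  0.2320695 ]
lid rect [ 0.4952 -0.1973] [0.038  0.0377] 8.2 circ [ 0.495  -0.1975] 0.0198 ell [ 0.495  -0.1974] [0.0381 0.0385]
```

Emit:
apply_moves(plan=[1, 0.008, 0.05, 0.02, 0, 1, 0.008, 0.05, 0, 0, 1, 0.008, 0.05, 0, 0, 1, 0.008, 0.05, 0, 0, 1, 0.009, 0.05, 0, 0, 1, 0.009, 0.05, 0, 0, 1, 0.009, 0.05, 0, 0, 1, 0.009, 0.05, 0, 0])

```text
t: 41.48
position: [0.5612, 0.2037, 0.2471]
ee_rot: [0.997, 0.072, -0.002, 0.001]
wrist_force: [-0.1, 0.0, -0.2]
grip_width: 0.0928
finger_force: 0.0
```

Emit:
apply_moves(plan=[1, 0.0075, 0.051, 0, 0, 1, 0, 0, 0, 0, 1, 0, 0, -0.03, 0, 1, 0, 0, -0.05, 0, 1, 0, 0, -0.05, 0, 1, 0, 0, -0.038, 0, 1, 0, 0, 0, 0])

```text
t: 42.35
position: [0.5663, 0.2505, 0.0772]
ee_rot: [0.997, 0.071, -0.005, 0.002]
wrist_force: [-0.0, 0.1, 0.7]
grip_width: 0.093
finger_force: 0.0
```

Emit:
apply_moves(plan=[1, 0, 0, 0, 0, 0.3, 0, 0, 0, 0, 0.3, 0, 0, 0, 0, 0.3, 0, 0, 0, 0, 0.3, 0, 0, 0, 0, 0.3, 0, 0, 0, 0, 0.3, 0, 0, 0, 0, 0.3, 0, 0, 0, 0])

```text
t: 43.35
position: [0.5698, 0.2533, 0.082]
ee_rot: [0.997, 0.072, 0.0, 0.0]
wrist_force: [-0.7, -1.6, 3.8]
grip_width: 0.0574
finger_force: 24.9
```

Emit:
apply_moves(plan=[0.3, 0, 0, 0.03, 0, 0.3, 0, 0, 0.06, 0, 0.3, 0, 0, 0.06, 0, 0.3, -0.0025, -0.0252, 0.03, 0, 0.3, -0.005, -0.05, 0, 0, 0.3, -0.005, -0.05, 0, 0, 0.3, -0.005, -0.05, 0, 0, 0.3, -0.005, -0.05, 0, 0])

```text
t: 44.35
position: [0.5461, 0.0273, 0.2607]
ee_rot: [0.997, 0.072, -0.001, -0.0]
wrist_force: [0.7, 0.5, -1.8]
grip_width: 0.0577
finger_force: 24.9
```

Emit:
apply_moves(plan=[0.3, -0.005, -0.05, 0, 0, 0.3, -0.005, -0.05, 0, 0, 0.3, -0.005, -0.05, 0, 0, 0.3, -0.005, -0.05, 0, 0, 0.3, -0.005, -0.05, 0, 0, 0.3, -0.004, -0.05, 0, 0, 0.3, -0.003, -0.05, 0, 0, 0.3, 0, 0, 0, 0])

```text
t: 45.35
position: [0.5122, -0.3273, 0.2599]
ee_rot: [0.998, 0.067, -0.002, 0.001]
wrist_force: [-0.1, 0.1, -2.6]
grip_width: 0.0575
finger_force: 24.9
```

Emit:
apply_moves(plan=[0.3, 0, 0, -0.03, 0, 0.3, 0, 0, -0.05, 0, 0.3, 0, 0, -0.05, 0, 0.3, 0, 0, -0.03, 0, 0.3, 0, 0, 0, 0, 0.3, 0, 0, 0, 0])

```text
t: 46.1
position: [0.5162, -0.3213, 0.1027]
ee_rot: [0.997, 0.072, 0.001, 0.0]
wrist_force: [-0.3, 0.2, -2.3]
grip_width: 0.0579
finger_force: 24.9
```

Emit:
apply_moves(plan=[0.3, 0, 0, -0.016, 0, 0.3, 0, 0, -0.003, 0, 0.3, 0, 0, 0, 0])

```text
t: 46.48
position: [0.5149, -0.3215, 0.0825]
ee_rot: [0.997, 0.072, -0.0, -0.0]
wrist_force: [-0.2, -0.4, -1.9]
grip_width: 0.0576
finger_force: 24.9
```

Emit:
apply_moves(plan=[0.3, 0, 0, -0.002, 0, 0.3, 0, 0, 0, 0])

```text
t: 46.72
position: [0.515, -0.3216, 0.0807]
ee_rot: [0.997, 0.072, 0.0, -0.0]
wrist_force: [0.1, -0.6, -1.9]
grip_width: 0.0579
finger_force: 24.9
```

Emit:
apply_moves(plan=[0.3, 0, 0, -0.001, 0, 0.3, 0, 0, 0, 0])

```text
t: 46.98
position: [0.5152, -0.3218, 0.08]
ee_rot: [0.997, 0.072, 0.0, 0.0]
wrist_force: [0.3, -0.3, -0.1]
grip_width: 0.0576
finger_force: 24.9
```

Contact. Release, rise to the height of the first wrist view, and compare.

Emit:
apply_moves(plan=[1, 0, 0, 0, 0, 1, 0, 0, 0, 0, 1, 0, 0, 0, 0, 1, 0, 0, 0.03, 0, 1, 0, 0, 0.05, 0, 1, 0, 0, 0.06, 0, 1, -0.002, -0.003, 0.06, 0, 1, -0.0025, -0.0045, 0.019, 0])

```text
t: 47.98
position: [0.5121, -0.33, 0.3037]
ee_rot: [0.997, 0.072, 0.004, 0.002]
wrist_force: [1.5, 0.2, -0.1]
grip_width: 0.0926
finger_force: 0.0
```

Emit:
apply_moves(plan=[1, 0, 0, 0, 0, 1, 0, 0, 0, 0])

```text
t: 48.22
position: [0.5099, -0.3284, 0.297]
ee_rot: [0.997, 0.072, -0.001, -0.001]
wrist_force: [-1.2, 0.2, -0.1]
grip_width: 0.0929
finger_force: 0.0
```

```bash
python3 - <<'E'
from h import *
import pickle
s=observe();print(s["position"],s["t"])
def m(c):
    H,S,V=hsv(c);red=((H<6)|(H>174))&(S>150)&(V>80)
    m=red.copy();m[186:194,:226]=0;m[186:194,281:]=0
    rep("cap",pts(c,m,(222,143,284,205),.143));rep("lid",pts(c,(V>150)&(S<60),(126,148,172,192),.113))
w=pickle.load(open("w1.pkl","rb"));m(w)
c=read_camera("wrist");m(c)
t=read_camera("top");o=pickle.load(open("top0.pkl","rb"))
for k in(o,t):
    H,S,V=hsv(k);rep("lidtop",pts(k,(V>200)&(S<50),(296,194,316,214),.113));rep("captop",pts(k,((H<6)|(H>174))&(S>180)&(V>90),(341,188,361,208),.143))
b=read_camera("scene")
A=cv2.resize(np.asarray(c["img"])[:230],(400,180));A2=cv2.resize(np.asarray(w["img"])[:230],(400,180))
B=cv2.resize(np.asarray(b["img"])[150:290,150:350],(800,420-0),interpolation=cv2.INTER_CUBIC)
cv2.imwrite("pics/fin.png",np.vstack([np.hstack([A2,A]),B])[...,::-1])
E
```

```text
[ 0.50986844 -0.32835538  0.2969522 ] 48.225
cap rect [ 0.5159 -0.3246] [0.0685 0.0588] 85.1 circ [ 0.508  -0.3209] 0.0378 ell [ 0.5136 -0.3218] [0.0587 0.0646]
lid rect [ 0.4939 -0.1938] [0.0378 0.0328] 8.8 circ [ 0.4944 -0.1973] 0.02 ell [ 0.494  -0.1947] [0.0327 0.0401]
cap rect [ 0.5175 -0.3217] [0.0584 0.0617] 8.3 circ [ 0.5115 -0.3222] 0.0357 ell [ 0.5151 -0.3221] [0.0593 0.0605]
lid rect [ 0.495  -0.1943] [0.0387 0.0348] 8.3 circ [ 0.4949 -0.1968] 0.0201 ell [ 0.4948 -0.1954] [0.0352 0.0398]
lidtop rect [ 0.4968 -0.1977] [0.036  0.0392] 1.4 circ [ 0.4961 -0.1977] 0.0204 ell [ 0.4963 -0.1977] [0.0366 0.0392]
captop rect [ 0.5148 -0.3213] [0.0497 0.0561] 1.4 circ [ 0.516  -0.3224] 0.0301 ell [ 0.5154 -0.3215] [0.0501 0.059 ]
lidtop rect [ 0.4967 -0.1962] [0.036  0.0361] 1.4 circ [ 0.4968 -0.1964] 0.0202 ell [ 0.4967 -0.1958] [0.0356 0.0385]
captop rect [ 0.5135 -0.302 ] [0.045  0.0184] 10.0 circ [ 0.5145 -0.308 ] 0.0227 ell [ 0.5137 -0.303 ] [0.018  0.0475]
```

View pics/fin.png

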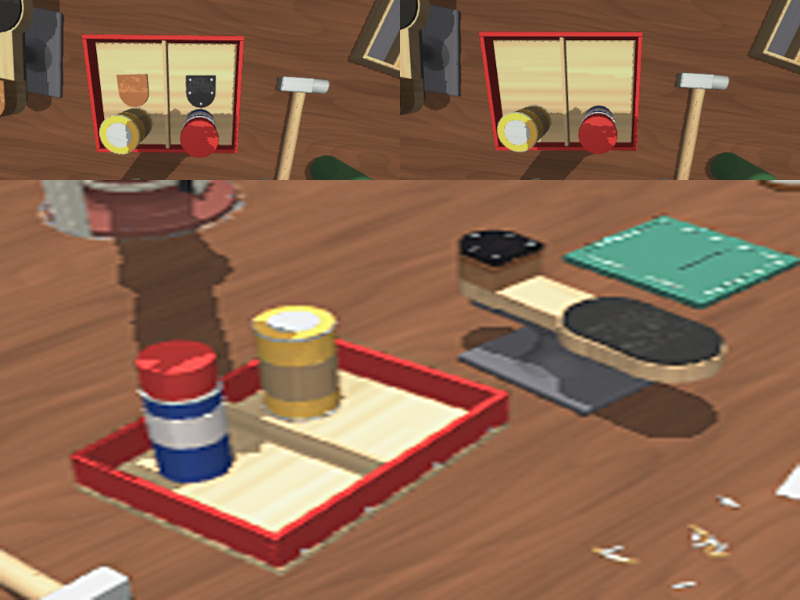

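The final view shows both pieces stacked flush on the heel. The can and the tin are upright and within about 1 mm of their first spots, and the arm is clear.

```bash
python3 -c "
from workcell import hand_in;print(hand_in())"
```

```text
the job is handed in; nothing more can be done
None
```

The job is handed in: the leather and then the rubber piece were fitted on the heel and pressed with about 20 N each. The can and the tin are back within about 1–2 mm of their original spots by camera, and the arm never went near the hammer, jar or bottle; it finished at 48 s of the 144 s allowed.

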